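# Tighten the filter holder's cover bolts crosswise

## Task

Finish bolting down the filter holder's cover with the slotted key from its stand. One opposite pair of bolts has already had its first part-turn: first give each bolt of the other pair about an eighth of a turn clockwise, then go round all four in cross order (one bolt, then the one opposite it, then the other pair) and turn each until it just comes firm against its stop, pressing and turning gently so as not to force any bolt. Touch the bolts only with the key, put the key back upright in its stand, let go, and leave the dish, bottle and slide box alone.

Things in the scene. Friction and masses are not known exactly. Their poses are not given: they have to be found in the camera images.
- holder: Round stainless membrane-filter holder fixed to the bench: two 146 mm flanges, flat top face 62 mm up, with a low vent plug 44 mm wide and 12 mm high in its middle. Origin: centre of the underside, z up. Four dark bolts stand on the face on a circle of radius 50 mm, at 45, 135, 225, 315 degrees counter-clockwise from its x axis: bolt0, 1, 2, 3 (0 opposite 2, 1 opposite 3).
- bolt0_top (a point): Top centre of bolt0, at 45 degrees (its own +x+y side) on the holder, 16 mm above the flange face; turns with the bolt. Head: upright flat tang 22 mm long (point x), 8 mm thick (point y), with a rounded top ridge, 13 mm above a round collar 26 mm wide and 3 mm thick. The bolt does not rise or sink.
- bolt0 (a joint): Turn of bolt0, rad, growing clockwise from above (tightening); at 0 the tang lies along the holder's radius. Starts at 0.70 to 0.85 (first pass done). Drags with 0.07 N m, stays where left; firm at a hard stop somewhere in 1.38 to 1.58, different for each bolt, felt as a sudden rise of resistance. 0.2 to 0.4 N m on the stop is firm, over 0.5 N m too much.
- bolt1_top (a point): Top centre of bolt1, at 135 degrees (-x+y) on the holder, 16 mm above the flange face; turns with the bolt. Head: upright flat tang 22 mm long (point x), 8 mm thick (point y), with a rounded top ridge, 13 mm above a round collar 26 mm wide and 3 mm thick. The bolt does not rise or sink.
- bolt1 (a joint): Turn of bolt1, rad, growing clockwise from above (tightening); at 0 the tang lies along the holder's radius. Starts at 0 to 0.15 (first pass to do). Drags with 0.07 N m, stays where left; firm at a hard stop somewhere in 1.38 to 1.58, different for each bolt, felt as a sudden rise of resistance. 0.2 to 0.4 N m on the stop is firm, over 0.5 N m too much.
- bolt2_top (a point): Top centre of bolt2, at 225 degrees (-x-y) on the holder, 16 mm above the flange face; turns with the bolt. Head: upright flat tang 22 mm long (point x), 8 mm thick (point y), with a rounded top ridge, 13 mm above a round collar 26 mm wide and 3 mm thick. The bolt does not rise or sink.
- bolt2 (a joint): Turn of bolt2, rad, growing clockwise from above (tightening); at 0 the tang lies along the holder's radius. Starts at 0.70 to 0.85 (first pass done). Drags with 0.07 N m, stays where left; firm at a hard stop somewhere in 1.38 to 1.58, different for each bolt, felt as a sudden rise of resistance. 0.2 to 0.4 N m on the stop is firm, over 0.5 N m too much.
- bolt3_top (a point): Top centre of bolt3, at 315 degrees (+x-y) on the holder, 16 mm above the flange face; turns with the bolt. Head: upright flat tang 22 mm long (point x), 8 mm thick (point y), with a rounded top ridge, 13 mm above a round collar 26 mm wide and 3 mm thick. The bolt does not rise or sink.
- bolt3 (a joint): Turn of bolt3, rad, growing clockwise from above (tightening); at 0 the tang lies along the holder's radius. Starts at 0 to 0.15 (first pass to do). Drags with 0.07 N m, stays where left; firm at a hard stop somewhere in 1.38 to 1.58, different for each bolt, felt as a sudden rise of resistance. 0.2 to 0.4 N m on the stop is firm, over 0.5 N m too much.
- key_grip (a point): Centre of the key's wooden grip, 62.5 mm above its foot; key upright, z up, about 0.18 kg. Grip 36 mm along x, 20 mm thick along y, 45 mm high (40 to 85 mm above the foot); below it a 16 mm round stem and a steel socket 35 (x) by 20 (y) mm, 24 mm high.
- key_foot (a point): Centre of the key's underside, key axes. The foot has a slot open below, 25 mm along x, 10 mm along y, 16 mm deep, that goes over a bolt's tang until the foot rests on the collar, 3 mm above the flange face. A half turn makes no difference; play between slot and tang is about 0.09 rad either way.
- stand_in (a point): Centre of the inner floor of the key's grey stand, an open-topped pocket fixed to the bench, 45 mm (its x) by 30 mm (its y) inside, floor 5 mm above the bench, walls 5 mm thick and 23 mm high. The key starts in it, foot down, with its x along the stand's x.
- dish: Open glass dish 90 mm across and 16 mm high; bystander. Origin under its centre.
- bottle: Amber bottle 48 mm across and 100 mm high; bystander. Origin under its centre.
- slidebox: Closed blue slide box 100 x 80 x 30 mm; bystander. Origin under its centre.

How it is judged (in metres and radians):
On the way, in this order (a step that is already met when the one before it is completed fails the run):
1. the first pass is complete: every bolt is part-turned (past 0.45 rad) and none is past 1.2 rad (value of joint bolt0 between 0.45 and 1.2 rad and value of joint bolt1 between 0.45 and 1.2 rad and value of joint bolt2 between 0.45 and 1.2 rad and value of joint bolt3 between 0.45 and 1.2 rad), for 0.1 s.
2. a first bolt is pulled firm against its stop with the key (at least 10 N of contact force) (((value of joint bolt0 above 1.36 rad and contact force between key and bolt0 above 10 N) or (value of joint bolt1 above 1.45 rad and contact force between key and bolt1 above 10 N) or (value of joint bolt2 above 1.49 rad and contact force between key and bolt2 above 10 N) or (value of joint bolt3 above 1.4 rad and contact force between key and bolt3 above 10 N))), for 0.04 s.
3. the bolt opposite it is pulled firm likewise (((value of joint bolt0 above 1.36 rad and value of joint bolt2 above 1.49 rad and contact force between key and bolt0 above 10 N) or (value of joint bolt1 above 1.45 rad and value of joint bolt3 above 1.4 rad and contact force between key and bolt1 above 10 N) or (value of joint bolt2 above 1.49 rad and value of joint bolt0 above 1.36 rad and contact force between key and bolt2 above 10 N) or (value of joint bolt3 above 1.4 rad and value of joint bolt1 above 1.45 rad and contact force between key and bolt3 above 10 N))), for 0.04 s.
4. a bolt of the other pair is pulled firm likewise (((value of joint bolt0 above 1.36 rad and value of joint bolt1 above 1.45 rad and value of joint bolt3 above 1.4 rad and contact force between key and bolt0 above 10 N) or (value of joint bolt1 above 1.45 rad and value of joint bolt2 above 1.49 rad and value of joint bolt0 above 1.36 rad and contact force between key and bolt1 above 10 N) or (value of joint bolt2 above 1.49 rad and value of joint bolt3 above 1.4 rad and value of joint bolt1 above 1.45 rad and contact force between key and bolt2 above 10 N) or (value of joint bolt3 above 1.4 rad and value of joint bolt0 above 1.36 rad and value of joint bolt2 above 1.49 rad and contact force between key and bolt3 above 10 N))), for 0.04 s.
5. the last bolt is pulled firm likewise, and all four are at their stops (value of joint bolt0 above 1.36 rad and value of joint bolt1 above 1.45 rad and value of joint bolt2 above 1.49 rad and value of joint bolt3 above 1.4 rad and (contact force between key and bolt0 above 10 N or contact force between key and bolt1 above 10 N or contact force between key and bolt2 above 10 N or contact force between key and bolt3 above 10 N)), for 0.04 s.
At the end, for the whole second after the job is handed in: All four bolts are within 0.05 rad of their stops, and the key stands upright (within 0.12 rad) on the floor of its stand (foot within 10 mm of the floor's centre), released and at rest (value of joint bolt0 above 1.36 rad and value of joint bolt1 above 1.45 rad and value of joint bolt2 above 1.49 rad and value of joint bolt3 above 1.4 rad and horizontal distance between key_foot and stand_in below 0.01 m and distance between key_foot and stand_in below 0.012 m and angle between key_grip's own z axis and vertical below 0.12 rad and linear speed of key below 0.02 m/s and contact force between the fingers and key below 0.1 N); the robot touches nothing.
It fails at once if a bolt is turned past 1.2 rad while another has not yet had its first part-turn (0.45 rad) (value of joint any of bolt0, bolt1, bolt2, bolt3 above 1.2 rad and value of joint any of bolt0, bolt1, bolt2, bolt3 below 0.45 rad).
It fails at once if in the final pass two neighbouring bolts are tightened (past 1.2 rad) while neither of the other two is ((value of joint each of bolt0, bolt1 above 1.2 rad and value of joint each of bolt2, bolt3 below 1.2 rad) or (value of joint each of bolt1, bolt2 above 1.2 rad and value of joint each of bolt0, bolt3 below 1.2 rad) or (value of joint each of bolt2, bolt3 above 1.2 rad and value of joint each of bolt0, bolt1 below 1.2 rad) or (value of joint each of bolt3, bolt0 above 1.2 rad and value of joint each of bolt1, bolt2 below 1.2 rad)).
It fails at once if the key is forced on a bolt: contact force of pressing and turning together over 70 N (contact force between key and bolt0 above 70 N or contact force between key and bolt1 above 70 N or contact force between key and bolt2 above 70 N or contact force between key and bolt3 above 70 N).
It fails at once if the robot itself touches a bolt (contact force between any of the fingers, the arm and bolt0 above 0.5 N or contact force between any of the fingers, the arm and bolt1 above 0.5 N or contact force between any of the fingers, the arm and bolt2 above 0.5 N or contact force between any of the fingers, the arm and bolt3 above 0.5 N).
It fails at once if the dish, bottle or slide box is moved by more than 15 mm (distance of any of dish, bottle, slidebox from where it was at the start of the episode above 0.015 m).
It also fails if it takes over 72 s, if anything falls off the work surface, if the arm or the gripper's body presses on something with over 40 N, if the wrist force passes 120 N, or if a joint passes its speed limit or range.

## Robot

A 7-joint arm with a two-finger parallel gripper is mounted at the origin on the work surface. World frame = base frame: x ahead of the robot, y to its left, z up, the work surface at z = 0. Lengths are in mm, angles in degrees, forces in N, time in s.
With the tool pointing down it reaches from about 425 to 825 mm from the base axis. Payload 3.6 kg.
Tool frame: the origin (TCP) lies at the very end of the fingers, on their centre line; the grasp point (between the pads) lies 19 mm behind it; y points along the fingers, x is the direction in which the jaws open and shut, and the axes are right-handed (so a half turn about y gives the same grasp; the last joint's range is limited). The gripper opens to 93 mm and grips with 3 to 60 N. Pads are 15 mm wide; open, the fingers measure 128 mm over their backs; the gripper's body (75 mm by 188 mm) begins 65 mm behind the grasp point.
Start: joints at [68.497, 35.231, -0.722, 81.555, 0.464, 63.22, -2.315], TCP at [222.161, -610.824, 218.64] pointing down, gripper open.
Joint ranges: [-178.69, 178.69], [-17.37, 117.87], [-77.05, 75.6], [15.02, 138.74], [-78.02, 258.01], [0.78, 113.62], [-162.83, 162.83]. Speed limits (degrees/s): [159.86, 159.86, 180, 180, 180, 180, 180].

## Interface

Orientations are given as [roll, pitch, yaw] about the fixed x, y, z axes, in that order (R = Rz(yaw) Ry(pitch) Rx(roll)).
In Python, from bench import read_state, viewer, robot gives the robot as it stands.
- The arm moves only by the tool play_rows, never from a script. Its argument "targets" is text: rows parted by semicolons, each of 7 numbers parted by spaces: the finger opening in cm, from 0 to 9.3, then the shift along the tool's x, y, z in cm, then the turn, a rotation vector about the tool's x, y, z in rad. A call has 1 to 8 rows; each row shifts and turns the commanded pose from where the row before left it, along the tool's axes as they then stand; what a row does not reach is not made up. A row lasts 1/12 s, in which the tool goes at most 41.7 mm and 7.16 degrees, less where a joint would pass 70% of its speed; a pose out of reach is approached as far as the arm can. A call with a gripper value outside its range is refused whole. The fingers move at their own pace and stop on an object; "squeeze" is the grip in N (left out, the last holds). Time passes only in rows, so rows that do not move let the fingers close. It gives the time, the measured TCP pose, the force and the opening at its end, in the units of the state.
- read_state(): the state, without advancing time (a new reading comes with each control period).
- viewer.get_image(name): name is "side" or "top"; returns a dict with "frame" (400x640x3 uint8, red, green, blue), "fx", "fy", "cx", "cy" (pixels), "k1" (the pictures are not rectified: a ray, as slopes to the right and down, at radius r is drawn at 1 + k1 r^2 times it, then the intrinsics apply), "rvec" (rotation vector, rad) and "tvec" (3), from world to camera coordinates, as OpenCV has them. Camera axes: x right, y down, z forward; pixel columns grow to the right and rows downward; lengths in mm; the calibration is good to about 2 mm. A picture is of the moment at which its call begins. There is no depth.
- robot.hand_in(): hands the job in, once; it reports no verdict.
The state is a dict: "clock": time; "qpos": joint angles; "joint_vel": joint speeds; "joint_efforts": joint torques, N m; "eef_pos": TCP position; "ee_rot": TCP orientation; "ft_force": force on the tool from outside, world axes, zero at the start; "ft_torque": the same for the moment, N m; "opening": opening from 0.0 (shut) to 1.0 (fully open).
Only numpy, scipy, OpenCV 4.12 (cv2) and the standard library are available. Lean on these libraries where they do the work, as an engineer would, in place of code of your own. Each camera call takes 0.05 s, during which the arm holds its last target.

## Working session

There is one attempt and no reset: what is moved stays moved. The work goes in short steps, Python scripts to look and compute and a tool call to move; the robot and the scene stay as the last step left them, time stands still between calls to the robot, and variables do not carry over. Pictures are saved under pics/ and viewed, and the job is handed in when it is done.

Besides the shell and the picture viewer there is one more tool, called after "Call:" as name(argument=value, ...) on one line, values as JSON. play_rows: Moves the arm, as the interface text tells. Its arguments: {"type":"object","properties":{"targets":{"type":"string"},"squeeze":{"type":"number"}},"required":["targets"]}

```bash
mkdir -p pics; ls
python3 - <<'E'
from bench import read_state, viewer, robot
import cv2
print(read_state())
for n in("side","top"):
    d=viewer.get_image(n); cv2.imwrite(f"pics/{n}0.png",d["frame"][:,:,::-1])
    print({k:v for k,v in d.items() if k!="frame"})
E
```

```text
pics
{'clock': 0.0, 'qpos': array([68.49623046, 35.28771068, -0.72515255, 81.64041396,  0.46619806,
       63.22218314, -2.31374093]), 'joint_vel': array([ 0.01152584, -0.00705351,  0.0300754 ,  0.09015271,  0.02696877,
       -0.05795477, -0.01598762]), 'joint_efforts': array([-1.01003441e-04, -4.58931363e+01,  2.09038099e-01, -1.65741187e+01,
       -6.10214355e-02,  2.04262231e-02,  2.44017938e-04]), 'eef_pos': array([ 221.90156839, -610.09375483,  217.50380384]), 'ee_rot': array([-90.00271207,   0.14737686, -70.00693536]), 'ft_force': array([ 1.19135891, -0.439038  , -0.37752693]), 'ft_torque': array([-0.04698707, -0.02012217,  0.02198742]), 'opening': 0.9999806829125961}
{'fx': 456.49039303002945, 'fy': 456.49039303002945, 'cx': 321.74357551842184, 'cy': 191.7491066212522, 'k1': 0.007089884243527365, 'rvec': array([ 2.12063076, -0.2121788 ,  0.13864203]), 'tvec': array([-592.11750522,  126.78974287, 1128.57923661])}
{'fx': 407.11918879908535, 'fy': 407.11918879908535, 'cx': 323.71210551733583, 'cy': 203.84701245624674, 'k1': 0.011850369922930468, 'rvec': array([ 2.14678051, -2.10984361,  0.21815779]), 'tvec': array([ -49.44073766,  620.19178493, 1192.43759671])}
```

View pics/side0.png

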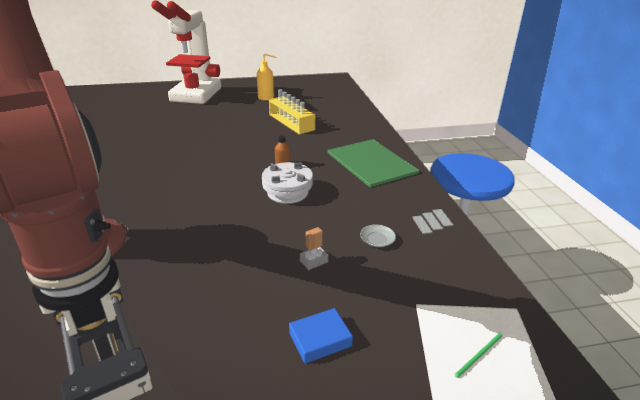

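View pics/top0.png

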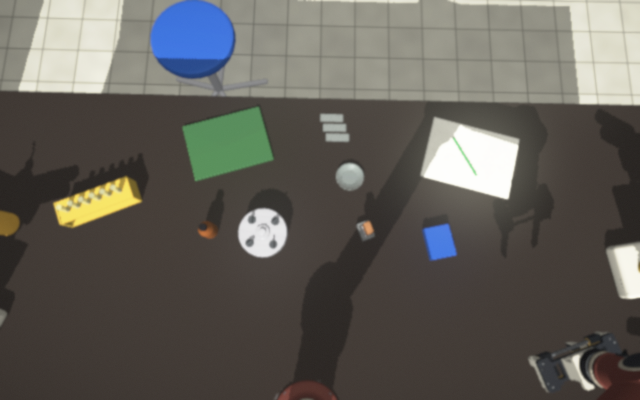

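```bash
cat > h.py <<'E'
import numpy as np, cv2
from bench import read_state, viewer, robot
from scipy.spatial.transform import Rotation as Ro
def load(n): return viewer.get_image(n)
def ray(d,uv):
    uv=np.atleast_2d(np.asarray(uv,float)); xd=np.c_[(uv[:,0]-d['cx'])/d['fx'],(uv[:,1]-d['cy'])/d['fy']]
    x=xd.copy()
    for _ in range(10): x=xd/(1+d['k1']*(x**2).sum(1,keepdims=True))
    R=cv2.Rodrigues(d['rvec'])[0]; return -R.T@d['tvec'], np.c_[x,np.ones(len(x))]@R
def onz(d,uv,z):
    o,r=ray(d,uv); return o+r*((z-o[2])/r[:,2])[:,None]
def proj(d,P):
    P=np.atleast_2d(np.asarray(P,float)); R=cv2.Rodrigues(d['rvec'])[0]
    c=P@R.T+d['tvec']; x=c[:,:2]/c[:,2:]; x=x*(1+d['k1']*(x**2).sum(1,keepdims=True))
    return x*d['fx']+[d['cx'],d['cy']]
def two(d1,uv1,d2,uv2):
    o1,r1=ray(d1,uv1);o2,r2=ray(d2,uv2);r1=r1[0];r2=r2[0]
    s=np.linalg.lstsq(np.c_[r1,-r2],o2-o1,rcond=None)[0]
    a=o1+s[0]*r1;b=o2+s[1]*r2;return (a+b)/2,np.linalg.norm(a-b)
def crop(d,name,u0,u1,v0,v1,k):
    cv2.imwrite(name,cv2.resize(d['frame'][v0:v1,u0:u1,::-1],None,fx=k,fy=k,interpolation=cv2.INTER_CUBIC))
E
python3 - <<'E'
from h import *
s=load("side");t=load("top")
crop(t,"pics/a.png",230,296,200,266,9)
crop(s,"pics/b.png",250,326,150,210,9)
crop(t,"pics/c.png",345,385,210,250,14)
crop(s,"pics/d.png",290,340,220,275,10)
E
```

```text
(no output)
```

View pics/a.png

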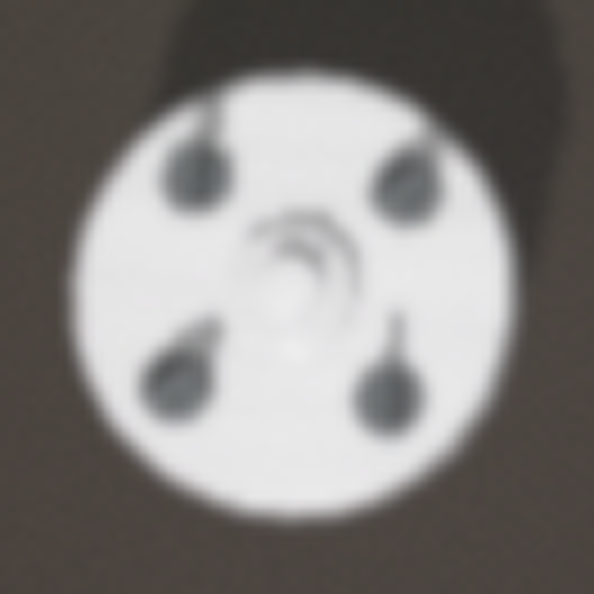

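View pics/b.png

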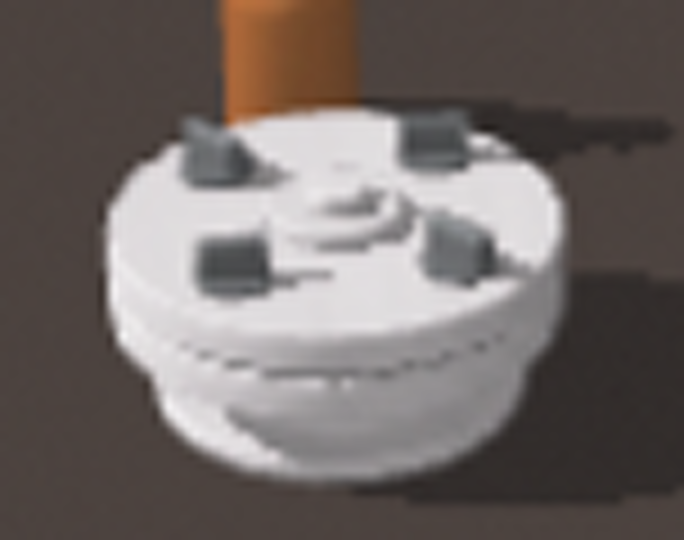

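View pics/c.png

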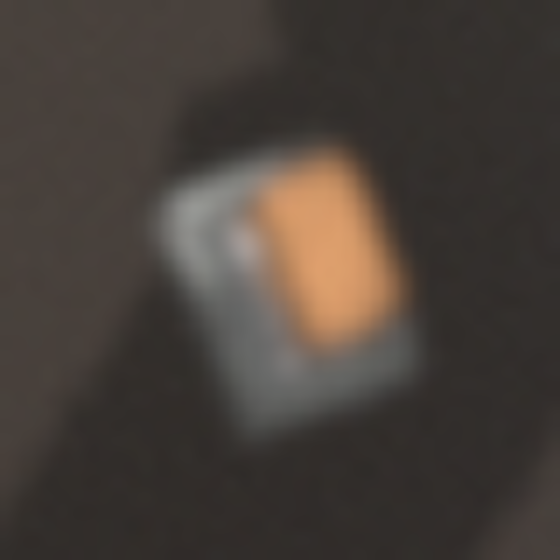

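View pics/d.png

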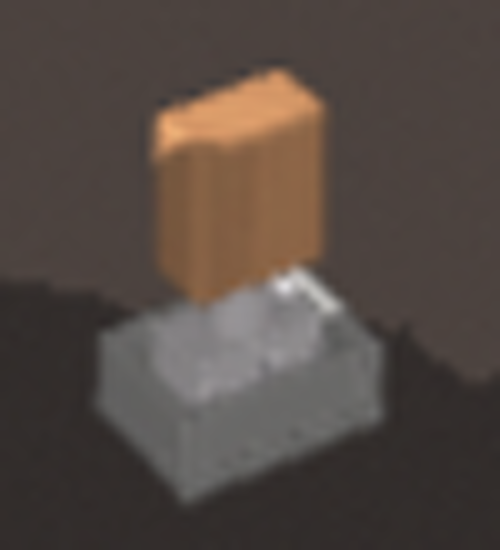

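Run:
```python
from h import *
s=load("side");t=load("top")
for d,n,box in((t,'t',(230,296,200,266)),(s,'s',(250,326,150,210))):
    im=d['frame'].astype(np.int16); g=im.mean(2)
    u0,u1,v0,v1=box; c=g[v0:v1,u0:u1]
    # white flange
    w=(c>140).astype(np.uint8); w=cv2.morphologyEx(w,cv2.MORPH_CLOSE,np.ones((9,9),np.uint8))
    cs=max(cv2.findContours(w,cv2.RETR_EXTERNAL,cv2.CHAIN_APPROX_NONE)[0],key=cv2.contourArea)
    if n=='t':
        e=cv2.fitEllipse(cv2.convexHull(cs)); cc=np.array(e[0])+[u0,v0]
        print('flange',cc,e[1],onz(d,cc,62),onz(d,cc,31))
        hull=cv2.drawContours(np.zeros_like(w),[cs],-1,1,-1); hull=cv2.erode(hull,np.ones((5,5)))
        b=((c<140)&(hull>0)).astype(np.uint8)
        nn,l,st,ce=cv2.connectedComponentsWithStats(b)
        for i in range(1,nn):
            if st[i,4]>8: print(st[i],ce[i]+[u0,v0],onz(d,ce[i]+[u0,v0],68))
    o=np.clip((c-60)*255/120,0,255).astype(np.uint8)
    cv2.imwrite(f'pics/{n}_c.png',cv2.resize(o,None,fx=9,fy=9,interpolation=cv2.INTER_CUBIC))
```

```text
flange [262.17166901 232.44194412] (48.69806671142578, 49.20368576049805) [[529.04270107 145.75798305  62.        ]] [[532.68998448 150.01029902  31.        ]]
[19 15  6  8 37] [251.62162162 219.02702703] [[568.47731473 178.52457905  68.        ]]
[42 17  6  7 36] [274.61111111 220.13888889] [[566.33973591 109.09627725  68.        ]]
[16 38  7  8 42] [249.26190476 241.61904762] [[500.1212091  182.18371029  68.        ]]
[40 40  6  8 35] [272.74285714 243.88571429] [[494.54079356 111.8931805   68.        ]]
```

View pics/t_c.png

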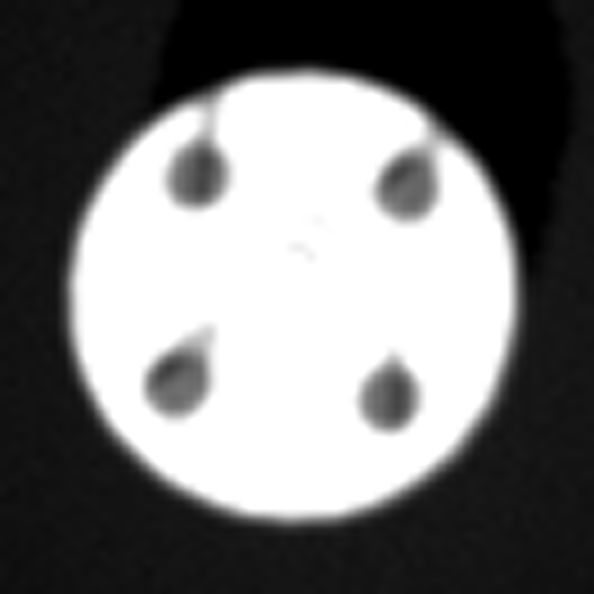

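View pics/s_c.png

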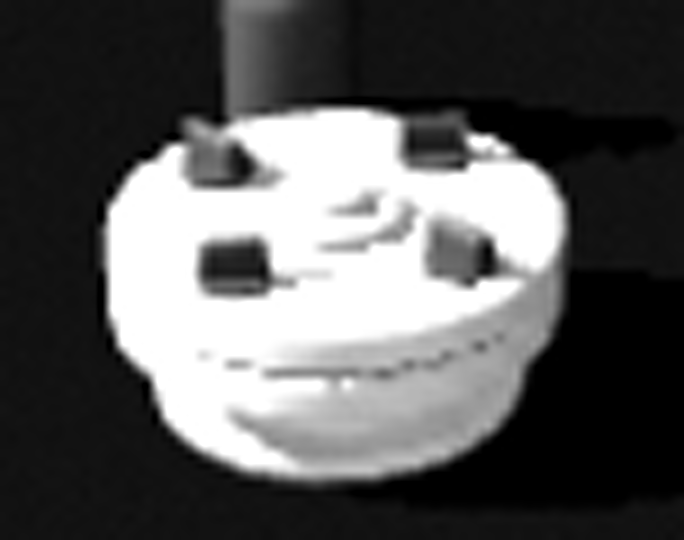

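```bash
cat > ov.py <<'E'
from h import *
import sys
def bolts(c,yaw,r=50): 
    return {i:np.array([c[0]+r*np.cos(np.radians(yaw+45+90*i)),c[1]+r*np.sin(np.radians(yaw+45+90*i))]) for i in range(4)}
def overlay(c,yaw,ang,name):
    for n,(u0,u1,v0,v1) in (('top',(230,296,200,266)),('side',(250,326,150,210))):
        d=load(n); k=9
        im=cv2.resize(d['frame'][v0:v1,u0:u1,::-1],None,fx=k,fy=k,interpolation=cv2.INTER_CUBIC)
        def L(P,col,close=False):
            p=((proj(d,P)-[u0,v0]+.5)*k-.5); cv2.polylines(im,[np.round(p*8).astype(np.int32)],close,col,1,cv2.LINE_AA,3)
        a=np.linspace(0,2*np.pi,90)
        L(np.c_[c[0]+73*np.cos(a),c[1]+73*np.sin(a),0*a+62],(0,0,255),True)
        for i,b in bolts(c,yaw).items():
            L(np.c_[b[0]+13*np.cos(a),b[1]+13*np.sin(a),0*a+65],(0,255,0),True)
            w=np.radians(yaw+45+90*i)-ang[i]; t=np.array([np.cos(w),np.sin(w)])
            for z in (78,65): L([np.r_[b-11*t,z],np.r_[b+11*t,z]],(255,0,255) if i else (0,255,255))
        cv2.imwrite(f'pics/{name}_{n}.png',im)
E
python3 - <<'E'
from ov import *
overlay((531,145.5),-2.9,[.77,.07,.77,.07],'o1')
E
```

```text
(no output)
```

View pics/o1_top.png

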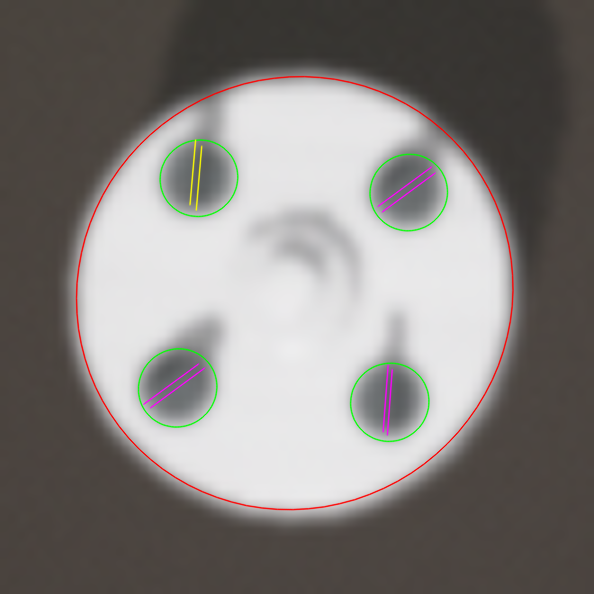

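View pics/o1_side.png

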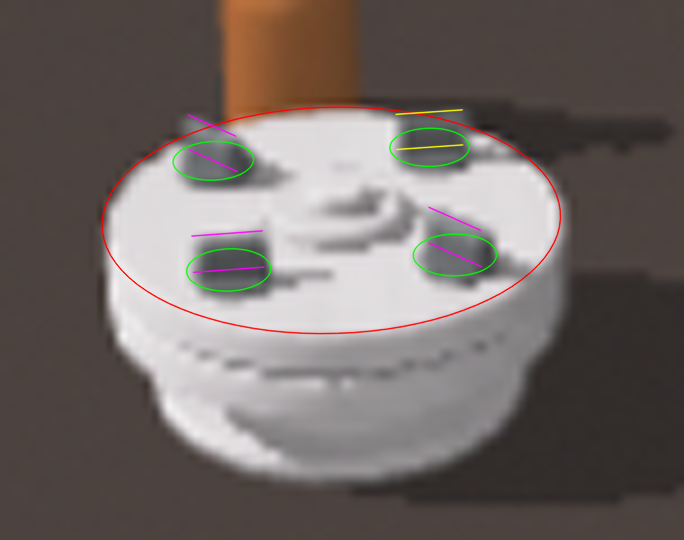

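```bash
cat > kv.py <<'E'
from h import *
def R2(a): return np.array([[np.cos(a),-np.sin(a)],[np.sin(a),np.cos(a)]])
def rect(c,yaw,lx,ly,z):
    q=np.array([[1,1],[-1,1],[-1,-1],[1,-1]])*[lx/2,ly/2]
    return np.c_[q@R2(np.radians(yaw)).T+np.asarray(c)[:2],np.full(4,z)]
def draw(d,n,rects,box,k,fn):
    u0,u1,v0,v1=box
    im=cv2.resize(d['frame'][v0:v1,u0:u1,::-1],None,fx=k,fy=k,interpolation=cv2.INTER_CUBIC)
    for P,col in rects:
        p=((proj(d,P)-[u0,v0]+.5)*k-.5); cv2.polylines(im,[np.round(p*8).astype(np.int32)],True,col,1,cv2.LINE_AA,3)
    cv2.imwrite(fn,im)
E
python3 - <<'E'
from kv import *
t=load('top');s=load('side')
for n,d,(u0,u1,v0,v1) in(('t',t,(345,385,210,250)),('s',s,(290,340,220,275))):
    c=d['frame'][v0:v1,u0:u1].astype(int)
    m=(c[...,0]-c[...,2]>45).astype(np.uint8)
    cs=max(cv2.findContours(m,cv2.RETR_EXTERNAL,cv2.CHAIN_APPROX_NONE)[0],key=cv2.contourArea)
    M=cv2.moments(m,True); ce=np.array([M['m10']/M['m00']+u0,M['m01']/M['m00']+v0])
    print(n,m.sum(),ce, cv2.minAreaRect(cs),onz(d,ce,90))
    box=cv2.boxPoints(cv2.minAreaRect(cs))+[u0,v0]; print(onz(d,box,90)[:,:2])
    g=np.abs(c.max(2)-c.min(2)); 
    st=((c.mean(2)>75)).astype(np.uint8)
    cs=max(cv2.findContours(st,cv2.RETR_EXTERNAL,cv2.CHAIN_APPROX_NONE)[0],key=cv2.contourArea)
    box=cv2.boxPoints(cv2.minAreaRect(cs))+[u0,v0]; print('stand',onz(d,box,28)[:,:2])
kc=(497,-9.5)
for n,d,b in(('top',t,(345,385,210,250)),('side',s,(290,340,220,275))):
    draw(d,n,[(rect(kc,25,36,20,90),(0,255,0)),(rect(kc,25,36,20,45),(255,255,0)),(rect(kc,25,55,40,28),(0,0,255)),(rect(kc,25,55,40,0),(0,0,255))],b,14 if n=='top' else 10,f'pics/k1_{n}.png')
E
```

```text
t 107 [367.96261682 227.52336449] ((22.800003051757812, 17.600000381469727), (12.521980285644531, 8.9442720413208), 63.43495178222656) [[ 545.96860099 -170.81137839   90.        ]]
[[ 556.14727727 -150.12439784]
 [ 568.6092078  -174.01687234]
 [ 535.3449725  -190.46876681]
 [ 523.01742522 -166.66188741]]
stand [[ 566.22150538 -136.37119317]
 [ 582.90582451 -183.45061498]
 [ 528.46900713 -201.22188034]
 [ 512.07220204 -154.46552477]]
s 313 [313.41853035 237.84664537] ((23.0, 18.0), (22.0, 16.0), 90.0) [[ 542.61122186 -200.67209924   90.        ]]
[[ 531.37292248 -157.30938184]
 [ 567.46313248 -164.15240953]
 [ 551.16369404 -241.99132709]
 [ 517.41012467 -235.52356388]]
stand [[ 515.9158605   -87.25339251]
 [ 586.97923008  -76.60495512]
 [ 574.47695727 -225.87128808]
 [ 511.23723541 -232.86156416]]
```

View pics/k1_top.png

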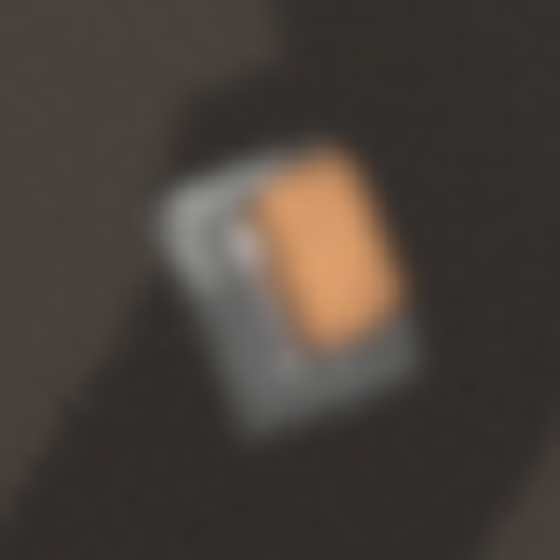

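View pics/k1_side.png

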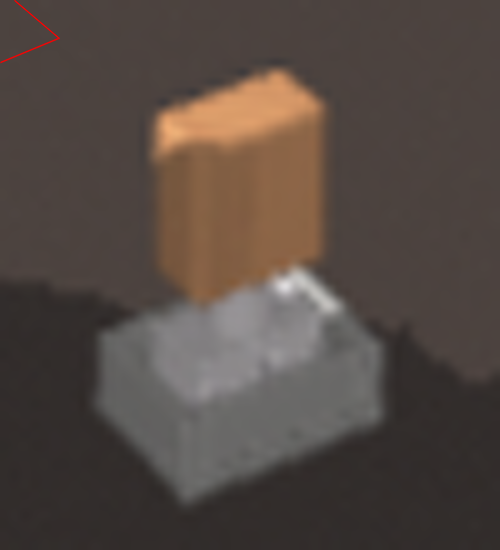

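Run:
```python
from kv import *
t=load('top');s=load('side')
kc=(547,-169.5);Y=22
for n,d,b in(('top',t,(345,385,210,250)),('side',s,(290,340,220,275))):
    draw(d,n,[(rect(kc,Y,36,20,90),(0,255,0)),(rect(kc,Y,36,20,45),(255,255,0)),(rect(kc,Y,55,40,28),(0,0,255)),(rect(kc,Y,55,40,0),(0,0,255))],b,14 if n=='top' else 10,f'pics/k2_{n}.png')
```

```text
(no output)
```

View pics/k2_top.png

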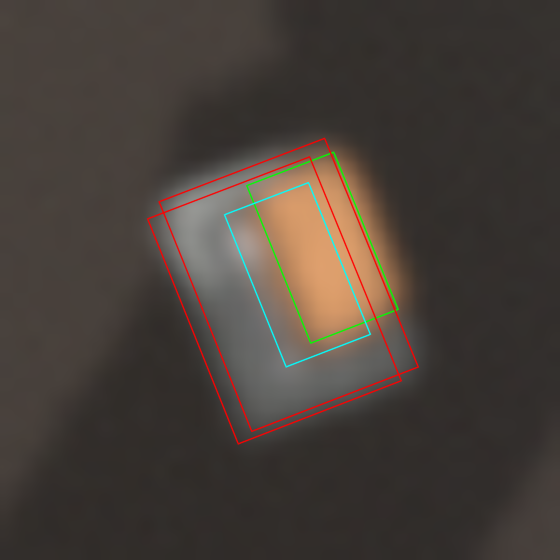

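View pics/k2_side.png

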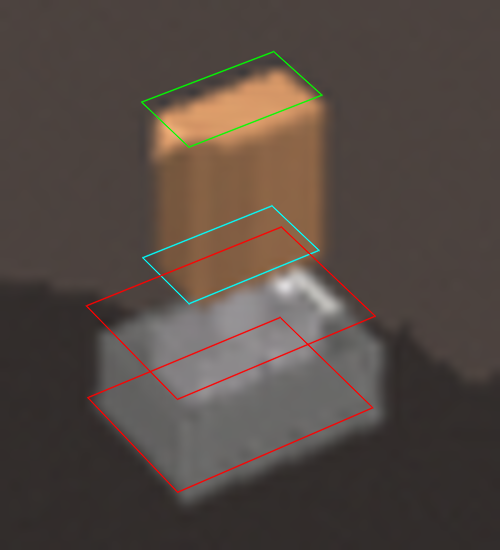

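```bash
cat > go.py <<'E'
from h import *
import sys
def go(x,y,z,yaw):
    s=read_state(); R=Ro.from_euler('xyz',s['ee_rot'],degrees=True)
    T=Ro.from_euler('xyz',[-90,0,yaw],degrees=True)
    d=R.inv().apply(np.array([x,y,z])-s['eef_pos'])/10
    rv=(R.inv()*T).as_rotvec()
    print('pose',np.round(s['eef_pos'],2),np.round(s['ee_rot'],2),'t',round(s['clock'],2),'F',np.round(s['ft_force'],1),'M',np.round(s['ft_torque'],3),'op',round(s['opening']*93,1))
    print('need cm',np.round(d,3),'rot',np.round(rv,4),'rows>=',np.linalg.norm(d)/4.17,np.linalg.norm(rv)/.1249)
if __name__=='__main__': go(*map(float,sys.argv[1:5]))
E
python3 go.py 546.5 -170.5 140 -68
```

```text
pose [ 222.15 -610.81  218.66] [-90.     0.   -70.01] t 0.6 F [-0.6 -0.1 -0.9] M [ 0.015 -0.03  -0.066] op 92.8
need cm [-30.292   7.868  45.531] rot [-0.     -0.0351 -0.0001] rows>= 13.249529922149838 0.281207201302552
```

Call:
play_rows(targets="9.3 -1.9 0.4 2.85 0 0 0;9.3 -1.9 0.4 2.85 0 0 0;9.3 -1.9 0.4 2.85 0 0 0;9.3 -1.9 0.4 2.85 0 0 0;9.3 -1.9 0.4 2.85 0 0 0;9.3 -1.9 0.4 2.85 0 0 0;9.3 -1.9 0.4 2.85 0 0 0;9.3 -1.9 0.4 2.85 0 0 0")

```text
clock: 1.27
eef_pos: [385.4, -388.8, 186.8]
ee_rot: [-90.0, -0.0, -70.0]
ft_force: [0.0, -0.3, -0.7]
opening: 0.996
```

Call:
play_rows(targets="9.3 -1.9 0.4 2.85 0 0 0;9.3 -1.9 0.4 2.85 0 0 0;9.3 -1.9 0.4 2.85 0 0 0;9.3 -1.9 0.4 2.85 0 0 0;9.3 -1.9 0.4 2.85 0 0 0;9.3 -1.9 0.4 2.85 0 0 0;9.3 -1.9 0.4 2.85 0 0 0;9.3 -1.7 0.4 2.85 0 -0.035 0")

```text
clock: 1.93
eef_pos: [548.4, -169.2, 154.8]
ee_rot: [-90.0, -0.0, -67.9]
ft_force: [0.0, -0.3, -0.7]
opening: 0.999
```

```bash
python3 go.py 546.5 -170.5 140 -68
```

```text
pose [ 548.44 -169.23  154.76] [-89.98  -0.   -67.94] t 1.93 F [ 0.  -0.3 -0.7] M [-0.047 -0.025 -0.043] op 92.9
need cm [ 0.044  1.476 -0.228] rot [-0.0004  0.001   0.0001] rows>= 0.3583945241807292 0.00904215076164634
```

Run:
```python
from kv import *
t=load('top');s=load('side');st=read_state();p=st['eef_pos'];print(p,st['ee_rot'])
# pad rectangles at tip height: pads 15 wide, inner faces at +-46.5, outer +-64
rs=[(rect(p,-68,93,15,p[2]),(0,255,0)),(rect(p,-68,128,15,p[2]),(0,0,255))]
for n,d in(('top',t),('side',s)):
    c=proj(d,p)[0].astype(int); b=(c[0]-45,c[0]+45,c[1]-40,c[1]+40)
    draw(d,n,rs,b,8,f'pics/f1_{n}.png')
```

```text
[ 551.43994373 -163.18513277  154.2363032 ] [-89.73491881   0.21357199 -67.3100955 ]
```

View pics/f1_top.png

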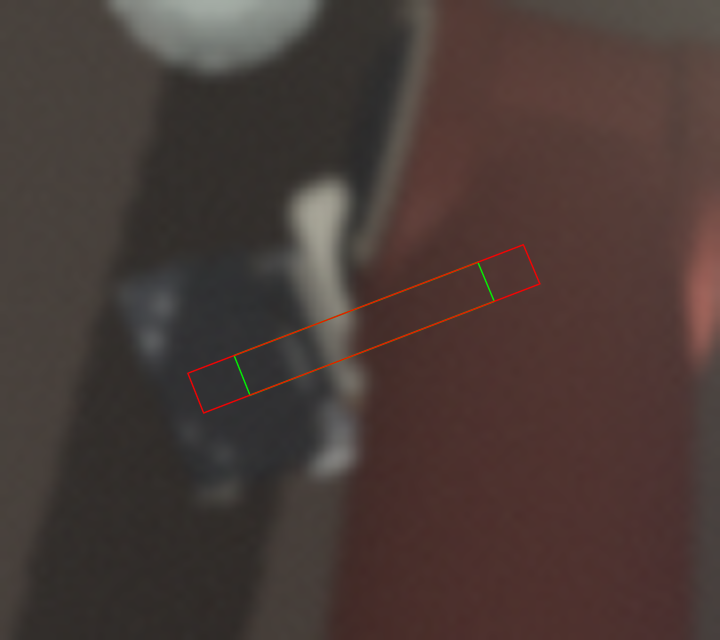

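View pics/f1_side.png

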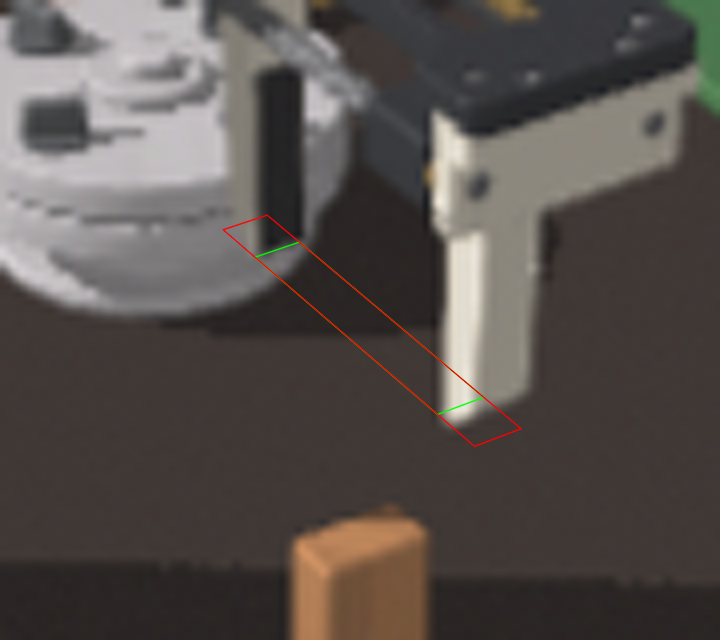

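```bash
python3 go.py 546.5 -170.5 140 -68
```

```text
pose [ 551.44 -163.19  154.24] [-89.73   0.21 -67.31] t 2.03 F [ 0.2  0.5 -0.5] M [ 0.013  0.005 -0.019] op 93.0
need cm [ 0.49   1.418 -0.744] rot [-0.0046  0.012  -0.0038] rows>= 0.40169308496697415 0.10744091130175029
```

Call:
play_rows(targets="9.3 0 0 0 0 0 0;9.3 0 0 0 0 0 0")

```text
clock: 2.2
eef_pos: [546.9, -172.3, 154.7]
ee_rot: [-90.1, -0.0, -68.1]
ft_force: [0.2, -0.6, 0.6]
opening: 1.003
```

```bash
python3 go.py 546.5 -170.5 140 -68
```

```text
pose [ 546.93 -172.34  154.72] [-9.005e+01 -5.000e-02 -6.809e+01] t 2.2 F [ 0.2 -0.6  0.6] M [-0.     0.007  0.001] op 93.3
need cm [-0.187  1.472  0.03 ] rot [ 0.0009 -0.0015  0.0008] rows>= 0.35588497832110844 0.015471284960706665
```

Call:
play_rows(targets="9.3 0 0 0 0 0 0;9.3 0 0 0 0 0 0;9.3 0 0 0 0 0 0")

```text
clock: 2.45
eef_pos: [546.9, -172.6, 154.9]
ee_rot: [-90.0, -0.0, -68.2]
ft_force: [0.5, -0.1, -0.4]
opening: 0.997
```

```bash
cat > f.py <<'E'
from kv import *
import sys
s=load('side');st=read_state();p=st['eef_pos'];print(p,st['ee_rot']); Y=st['ee_rot'][2];w=st['opening']*93
rs=[(rect(p,Y,w,15,p[2]),(0,255,0)),(rect(p,Y,w+35,15,p[2]),(0,0,255))]
c=proj(s,p)[0].astype(int); b=(c[0]-45,c[0]+45,c[1]-40,c[1]+40); print(b)
draw(s,'side',rs,b,8,f'pics/{sys.argv[1]}.png')
E
python3 f.py f2; python3 go.py 546.5 -170.5 140 -68
```

```text
[ 547.02473307 -172.24212641  154.88641122] [-8.99981753e+01 -2.06522038e-02 -6.81212175e+01]
(np.int64(268), np.int64(358), np.int64(166), np.int64(246))
pose [ 547.02 -172.24  154.89] [-9.000e+01 -2.000e-02 -6.812e+01] t 2.5 F [-0.   0.  -0.2] M [-0.019 -0.005  0.022] op 93.1
need cm [-0.182  1.489  0.016] rot [-0.     -0.0021  0.0004] rows>= 0.3596447485261823 0.017184633018669754
```

View pics/f2.png

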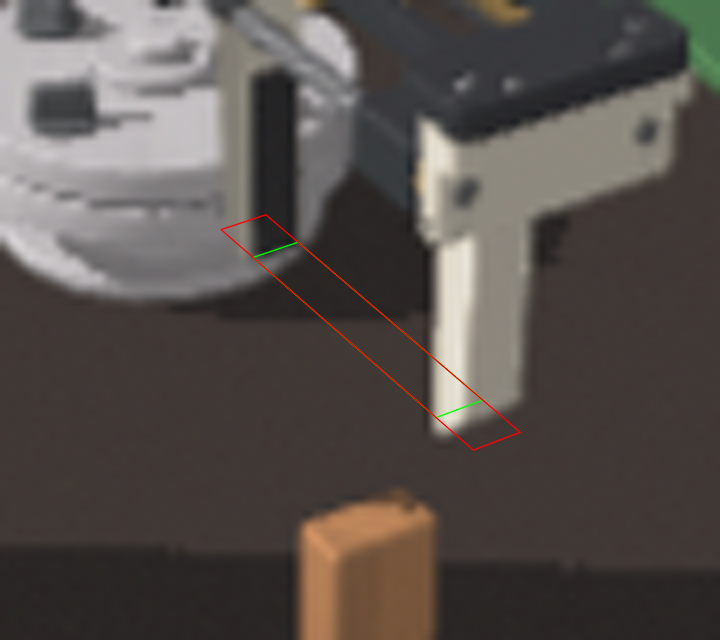

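```bash
python3 - <<'E'
from kv import *
s=load('side')
c=proj(s,[547,-169.5,0]); print(onz(s,c+[.9,1.2],0)); 
c=proj(s,[547,-169.5,28]); print(onz(s,c+[.9,1.1],28));
E
python3 - <<'E'
from kv import *
s=load('side')
for kc,Y,f in(((543.5,-171),22,'k3'),):
  draw(s,'side',[(rect(kc,Y,36,20,90),(0,255,0)),(rect(kc,Y,36,20,45),(255,255,0)),(rect(kc,Y,55,40,28),(0,0,255)),(rect(kc,Y,55,40,0),(0,0,255)),(rect(kc,Y,45,30,28),(0,0,255))],(290,340,220,275),10,f'pics/{f}.png')
E
```

```text
[[ 548.27513227 -174.17250547    0.        ]]
[[ 548.30576218 -173.86082251   28.        ]]
```

View pics/k3.png

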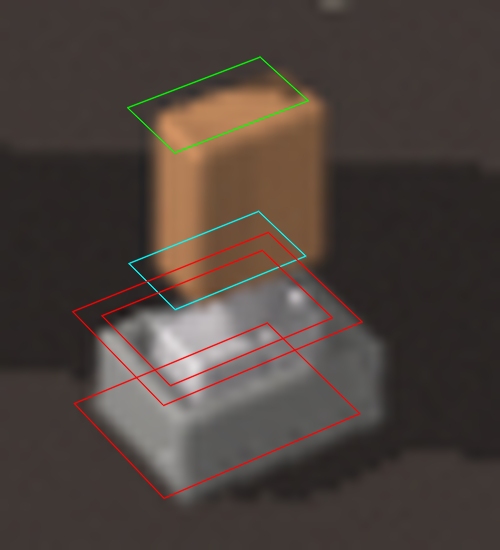

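Call:
play_rows(targets="9.3 0.16 1.0 0.05 0 0 0;9.3 0 2.0 0 0 0 0;9.3 0 2.5 0 0 0 0;9.3 0 2.5 0 0 0 0;9.3 0 1.7 0 0 0 0;9.3 0 0.9 0 0 0 0;9.3 0 0 0 0 0 0;9.3 0 0 0 0 0 0")

```text
clock: 3.27
eef_pos: [548.6, -172.5, 48.5]
ee_rot: [-90.0, 0.0, -68.0]
ft_force: [0.2, -0.4, -0.3]
opening: 1.003
```

```bash
python3 go.py 548 -173.5 48 -68; python3 f.py f3
```

```text
pose [ 548.65 -172.52   48.49] [-9.001e+01  1.000e-02 -6.802e+01] t 3.27 F [ 0.2 -0.4 -0.3] M [-0.036 -0.038  0.014] op 93.2
need cm [ 0.066  0.049 -0.097] rot [ 0.0001 -0.0003 -0.0002] rows>= 0.03044546511468426 0.0028707192506941606
[ 549.25999959 -172.67617112   49.29521867] [-8.99280043e+01 -4.88028176e-02 -6.80154435e+01]
(np.int64(268), np.int64(358), np.int64(204), np.int64(284))
```

View pics/f3.png

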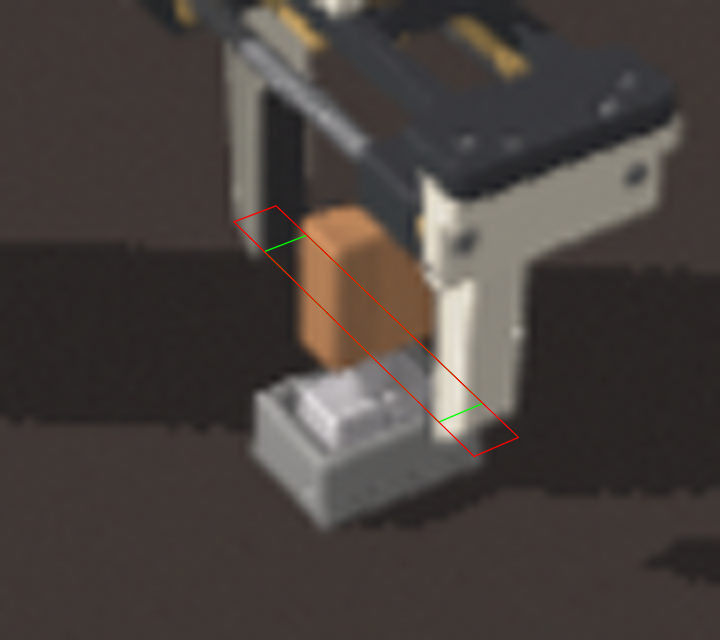

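Call:
play_rows(targets="2.6 0 0 0 0 0 0;2.6 0 0 0 0 0 0;2.6 0 0 0 0 0 0;2.6 0 0 0 0 0 0;2.6 0 0 0 0 0 0;2.6 0 0 0 0 0 0;2.6 0 0 0 0 0 0;2.6 0 0 0 0 0 0", squeeze=45)

```text
clock: 3.98
eef_pos: [548.5, -172.4, 48.7]
ee_rot: [-90.0, 0.0, -68.0]
ft_force: [-0.5, 0.8, -0.3]
opening: 0.48
```

```bash
python3 go.py 548 -173.5 48 -68; python3 f.py f4
```

```text
pose [ 548.52 -172.43   48.68] [-90.     0.   -68.01] t 3.98 F [-0.5  0.8 -0.3] M [ 0.031 -0.016  0.028] op 44.6
need cm [ 0.079  0.068 -0.088] rot [-0.     -0.0001 -0.0001] rows>= 0.03273435211662889 0.0011719999351196136
[ 548.51818278 -172.40547551   48.66188143] [-9.00003532e+01  6.23078344e-03 -6.80076765e+01]
(np.int64(268), np.int64(358), np.int64(204), np.int64(284))
```

View pics/f4.png

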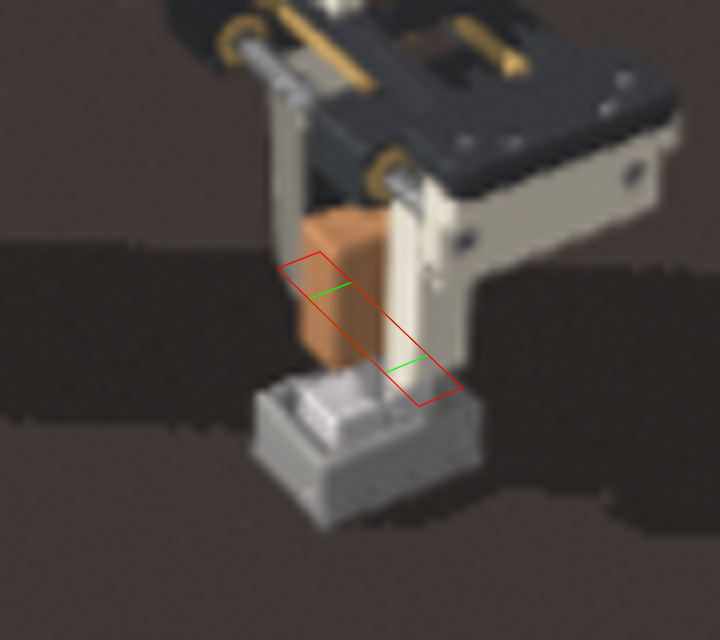

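Call:
play_rows(targets="1.0 0 0 0 0 0 0;1.0 0 0 0 0 0 0;1.0 0 0 0 0 0 0;1.0 0 0 0 0 0 0;1.0 0 0 0 0 0 0;1.0 0 0 0 0 0 0;1.0 0 0 0 0 0 0")

```text
clock: 4.62
eef_pos: [548.5, -172.4, 48.7]
ee_rot: [-90.0, 0.0, -68.0]
ft_force: [0.2, -1.2, -0.2]
opening: 0.213
```

```bash
python3 go.py 548 -173.5 48 -68; python3 f.py f5
```

```text
pose [ 548.52 -172.41   48.66] [-90.     0.   -68.01] t 4.62 F [ 0.2 -1.2 -0.2] M [-0.017 -0.006  0.043] op 19.8
need cm [ 0.081  0.066 -0.089] rot [-0.     -0.0001 -0.0001] rows>= 0.03298334046369103 0.0011294533604375538
[ 548.51840518 -172.42837876   48.6544068 ] [-8.99993349e+01  5.84336619e-03 -6.80083673e+01]
(np.int64(268), np.int64(358), np.int64(204), np.int64(284))
```

View pics/f5.png

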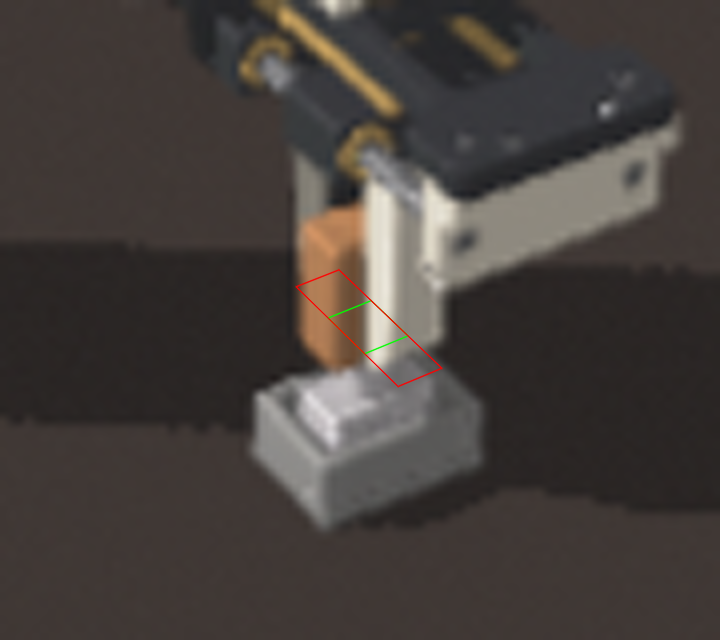

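```bash
cat > kk.py <<'E'
from kv import *
import sys
def key(fn,dx=0.,dyaw=0.,dz=None,k=10):
    # dx: key centre offset along key x from TCP (mm); foot z = tcpz - dz
    s=load('side');st=read_state();p=st['eef_pos'].copy();Y=st['ee_rot'][2]+90+dyaw
    if dz is None: dz=43.65
    p[:2]+=dx*np.array([np.cos(np.radians(Y)),np.sin(np.radians(Y))]); f=p[2]-dz
    rs=[(rect(p,Y,36,20,f+85),(0,255,0)),(rect(p,Y,36,20,f+40),(0,255,0)),(rect(p,Y,35,20,f+24),(255,0,255)),(rect(p,Y,35,20,f),(255,0,255))]
    c=proj(s,[p[0],p[1],f+40])[0].astype(int); b=(c[0]-35,c[0]+35,c[1]-30,c[1]+30)
    print('foot',np.round([p[0],p[1],f],2),'yaw',Y,b)
    draw(s,'side',rs,b,k,fn)
if __name__=='__main__': key(f'pics/{sys.argv[1]}.png',*map(float,sys.argv[2:]))
E
python3 kk.py g1 0
```

```text
foot [ 548.53 -172.44    4.99] yaw 21.990840115377395 (np.int64(278), np.int64(348), np.int64(215), np.int64(275))
```

View pics/g1.png

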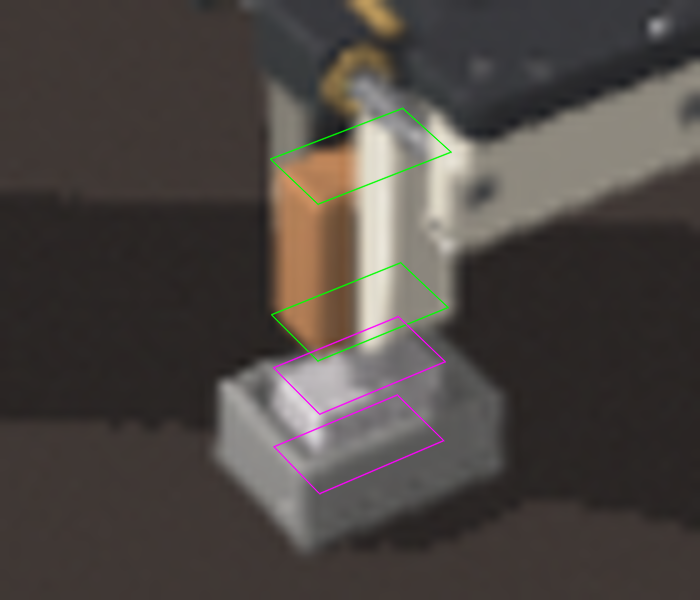

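Call:
play_rows(targets="1.0 0 -0.4 0 0 0 0;1.0 0 -1.0 0 0 0 0;1.0 0 -2.0 0 0 0 0;1.0 0 -2.0 0 0 0 0;1.0 0 -2.0 0 0 0 0;1.0 0 -1.5 0 0 0 0;1.0 0 -0.8 0 0 0 0;1.0 0 0 0 0 0 0")

```text
clock: 5.38
eef_pos: [549.8, -172.8, 148.1]
ee_rot: [-89.8, -0.2, -68.0]
ft_force: [-0.2, 0.6, -0.8]
opening: 0.21
```

```bash
cat >> ov.py <<'E'
def overside(c,yaw,ang,name,box,k,d=None):
    d=d or load('side'); u0,u1,v0,v1=box
    im=cv2.resize(d['frame'][v0:v1,u0:u1,::-1],None,fx=k,fy=k,interpolation=cv2.INTER_CUBIC)
    im=np.clip(im.astype(float)*1.3,0,255).astype(np.uint8)
    def L(P,col,close=False):
        p=((proj(d,P)-[u0,v0]+.5)*k-.5); cv2.polylines(im,[np.round(p*8).astype(np.int32)],close,col,1,cv2.LINE_AA,3)
    a=np.linspace(0,2*np.pi,90)
    L(np.c_[c[0]+73*np.cos(a),c[1]+73*np.sin(a),0*a+62],(0,0,255),True)
    for i,b in bolts(c,yaw).items():
        L(np.c_[b[0]+13*np.cos(a),b[1]+13*np.sin(a),0*a+62],(0,255,0),True)
        w=np.radians(yaw+45+90*i)-ang[i]; t=np.array([np.cos(w),np.sin(w)]);q=np.array([-t[1],t[0]])
        for z in (78,65): 
            L([np.r_[b-11*t-4*q,z],np.r_[b+11*t-4*q,z],np.r_[b+11*t+4*q,z],np.r_[b-11*t+4*q,z]],(255,0,255) if z==78 else (0,255,255),True)
    cv2.imwrite(name,im)
E
python3 - <<'E'
from ov import *
d=load('side')
c=proj(d,[531,145.5,62]); n=onz(d,c+[.6,.5],62)[0]; print(n)
overside(n,-2.9,[.77,.07,.77,.07],'pics/o2a.png',(255,320,155,195),12,d)
E
python3 go.py 548 -173.5 148 -68; python3 kk.py g2 0
```

```text
[532.27999383 142.31617245  62.        ]
pose [ 548.88 -172.55  146.63] [-8.991e+01 -6.000e-02 -6.801e+01] t 5.43 F [ 0.2  0.4 -2.2] M [-0.012  0.017 -0.039] op 20.0
need cm [ 0.055 -0.137 -0.117] rot [-0.0015 -0.0002  0.0011] rows>= 0.045115737388374655 0.015157172027502911
foot [ 548.1  -172.34  101.87] yaw 21.98978255746556 (np.int64(278), np.int64(348), np.int64(181), np.int64(241))
```

View pics/o2a.png

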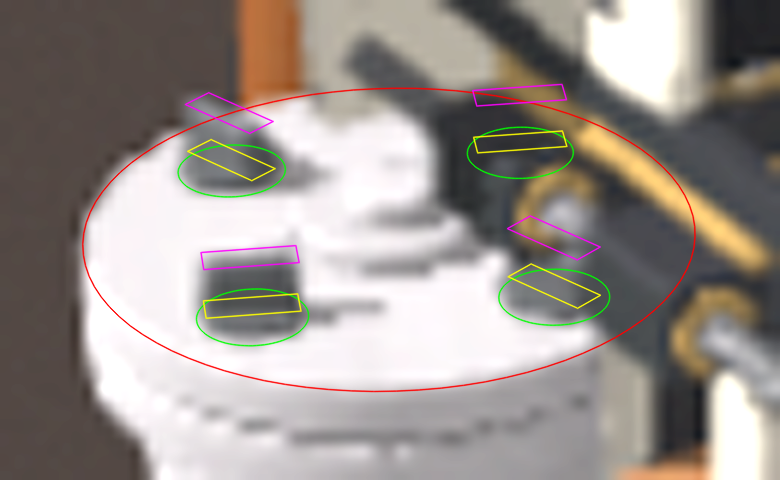

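View pics/g2.png

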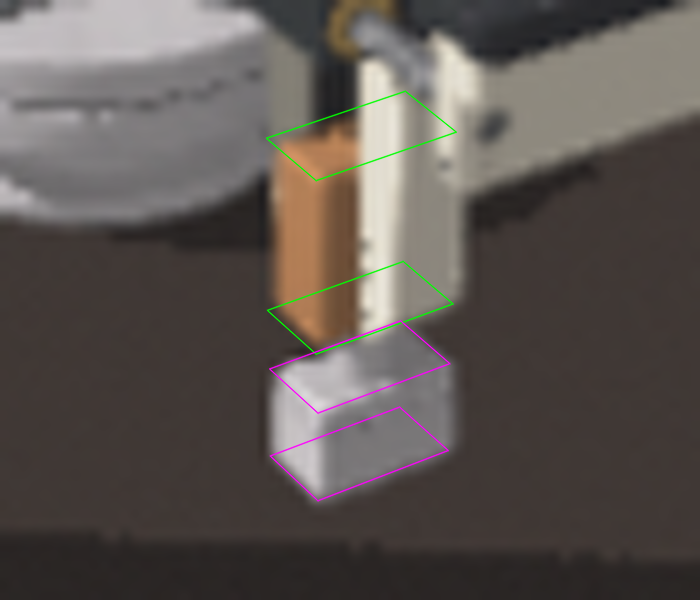

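```bash
cat > m.py <<'E'
from ov import *
d=load('side'); img=cv2.imread('pics/side0.png').mean(2).astype(np.float32); k=8
u0,u1,v0,v1=255,320,155,200
g=cv2.resize(img[v0:v1,u0:u1],None,fx=k,fy=k,interpolation=cv2.INTER_CUBIC)
def cor(x,y): return (np.array([x,y])+.5)/k-.5+[u0,v0]
c=np.array([532.3,142.3]);yaw=-2.9
c=np.array([531,145.5])
a=np.linspace(0,2*np.pi,180)
for i,b in bolts(c,yaw).items():
    w=np.radians(yaw+45+90*i)-[.77,.07,.77,.07][i]; t=np.array([np.cos(w),np.sin(w)]);q=np.array([-t[1],t[0]])
    P=[np.r_[b+sx*11*t+sy*4*q,z] for z in(65,74) for sx in(-1,1) for sy in(-1,1)]+[np.r_[b+sx*11*t,78] for sx in(-1,1)]
    P=np.vstack([P,np.c_[b[0]+13*np.cos(a),b[1]+13*np.sin(a),0*a+62],np.c_[b[0]+13*np.cos(a),b[1]+13*np.sin(a),0*a+65]])
    p=proj(d,P); 
    pc=proj(d,[np.r_[b,70]])[0]; x,y=((pc-[u0,v0]+.5)*k-.5)
    # white level nearby, dark level
    m=(g<140).astype(np.uint8); 
    win=np.zeros_like(m); X0,X1,Y0,Y1=[int(v) for v in(x-6*k,x+7*k,y-5*k,y+5*k)]; win[max(Y0,0):Y1,max(X0,0):X1]=1
    nn,l,st,ce=cv2.connectedComponentsWithStats(m*win); 
    lab=l[int(y),int(x)]; s=st[lab]
    lo=cor(s[0]-.5,s[1]-.5);hi=cor(s[0]+s[2]-.5,s[1]+s[3]-.5)
    print(i,'obs',lo.round(2),hi.round(2),'pred',p.min(0).round(2),p.max(0).round(2))
E
python3 m.py
```

```text
0 obs [291.12 159.25] [304.12 168.62] pred [292.83 161.7 ] [301.67 168.89]
1 obs [267.   160.75] [280.  170.5] pred [268.74 162.25] [277.7  170.42]
2 obs [271.38 175.75] [281.75 182.62] pred [270.25 175.16] [279.62 182.78]
3 obs [296.75 174.12] [306.88 181.12] pred [295.43 172.52] [304.66 181.07]
```

```bash
python3 go.py 566.7 105 140 -68
```

```text
pose [ 547.7  -172.24  144.88] [-9.009e+01  7.000e-02 -6.801e+01] t 5.53 F [-0.8  0.3 -1.7] M [ 0.051  0.018 -0.074] op 19.6
need cm [-24.994   0.5    12.144] rot [ 0.0015 -0.0001 -0.0012] rows>= 6.664987180293221 0.015844701041006177
```

Call:
play_rows(targets="1.0 -1.0 0 0.49 0 0 0;1.0 -2.0 0 0.97 0 0 0;1.0 -2.5 0 1.215 0 0 0;1.0 -2.5 0 1.215 0 0 0;1.0 -2.5 0 1.215 0 0 0;1.0 -2.5 0 1.215 0 0 0;1.0 -2.5 0 1.215 0 0 0;1.0 -2.5 0 1.215 0 0 0")

```text
clock: 6.2
eef_pos: [561.3, 29.7, 144.6]
ee_rot: [-90.1, 0.1, -68.0]
ft_force: [0.7, -0.6, -2.0]
opening: 0.21
```

Call:
play_rows(targets="1.0 -2.5 0 1.215 0 0 0;1.0 -2.5 0 1.215 0 0 0;1.0 -1.5 0 0.73 0 0 0;1.0 -0.5 0 0.23 0 0 0;1.0 0 0 0 0 -0.06 0;1.0 0 0 0 0 -0.11 0;1.0 0 0 0 0 -0.12 0;1.0 0 0 0 0 -0.12 0")

```text
clock: 6.87
eef_pos: [566.8, 103.8, 144.8]
ee_rot: [-90.1, 0.0, -44.2]
ft_force: [-0.6, 0.1, -2.5]
opening: 0.211
```

Call:
play_rows(targets="1.0 0 0 0 0 -0.12 0;1.0 0 0 0 0 -0.12 0;1.0 0 0 0 0 -0.12 0;1.0 0 0 0 0 -0.12 0;1.0 0 0 0 0 -0.12 0;1.0 0 0 0 0 -0.12 0;1.0 0 0 0 0 -0.12 0;1.0 0 0 0 0 -0.12 0")

```text
clock: 7.53
eef_pos: [566.8, 103.4, 144.8]
ee_rot: [-90.1, 0.1, 10.7]
ft_force: [-0.8, -0.1, -0.7]
opening: 0.208
```

Call:
play_rows(targets="1.0 0 0 0 0 -0.12 0;1.0 0 0 0 0 -0.12 0;1.0 0 0 0 0 -0.12 0;1.0 0 0 0 0 -0.12 0;1.0 0 0 0 0 0 0;1.0 0 0 0 0 0 0;1.0 0 0 0 0 0 0")

```text
clock: 8.12
eef_pos: [567.2, 104.1, 145.2]
ee_rot: [-90.0, 0.1, 37.8]
ft_force: [-0.2, -0.6, -1.4]
opening: 0.216
```

```bash
python3 go.py 566.7 105 140 38;python3 kk.py g3 1.2
```

```text
pose [567.23 104.14 145.22] [-8.999e+01  6.000e-02  3.779e+01] t 8.12 F [-0.2 -0.6 -1.4] M [-0.012 -0.113  0.004] op 20.1
need cm [0.011 0.522 0.101] rot [-0.0001 -0.0036 -0.0011] rows>= 0.12741813839466656 0.030052823487025974
foot [566.6  105.34 101.76] yaw 127.84414415326842 (np.int64(265), np.int64(335), np.int64(123), np.int64(183))
```

View pics/g3.png

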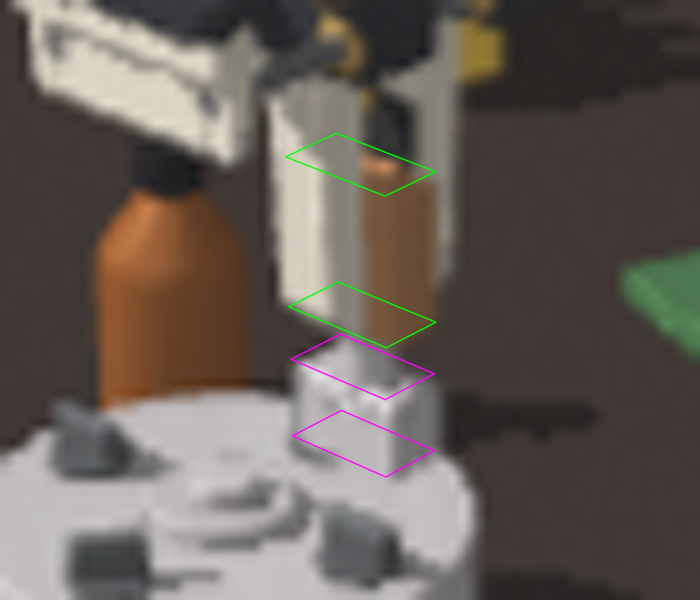

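Run:
```python
from ov import *
overside((532.3,143),-2.9,[.77,.07,.77,.07],'pics/o3.png',(258,318,155,195),13)
```

```text
(no output)
```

View pics/o3.png

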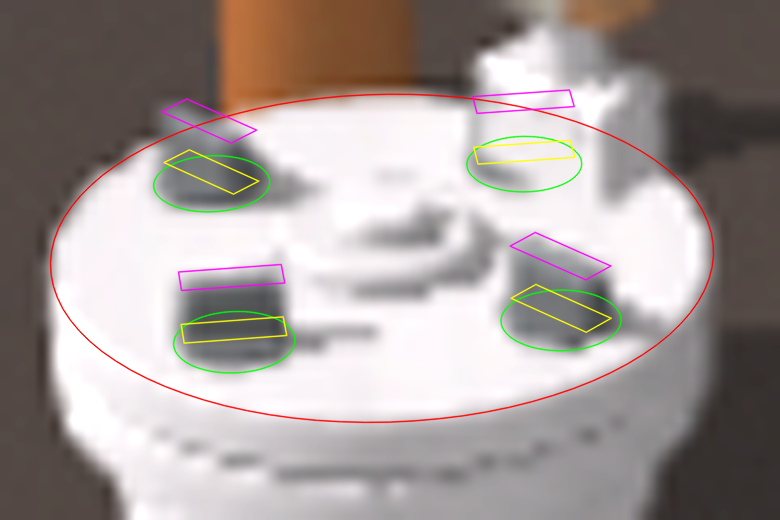

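Call:
play_rows(targets="1.0 0 0.5 0.1 0 0 0;1.0 0 0.7 0 0 0 0;1.0 0 0.6 0 0 0 0;1.0 0 0.3 0 0 0 0;1.0 0 0 0 0 0 0;1.0 0 0 0 0 0 0;1.0 0 0 0 0 0 0")

```text
clock: 8.8
eef_pos: [567.0, 105.8, 124.8]
ee_rot: [-90.0, -0.0, 38.0]
ft_force: [-0.4, 0.2, -1.4]
opening: 0.215
```

```bash
python3 go.py 566.4 105 140 38;python3 kk.py g4 1.2
```

```text
pose [567.03 105.76 124.78] [-9.000e+01 -2.000e-02  3.799e+01] t 8.8 F [-0.4  0.2 -1.4] M [-0.014 -0.103 -0.039] op 20.0
need cm [-0.096 -1.522 -0.021] rot [-0.     -0.0003  0.0004] rows>= 0.3658078582099816 0.003941614269799056
foot [566.35 106.7   81.25] yaw 127.98689572135555 (np.int64(265), np.int64(335), np.int64(130), np.int64(190))
```

View pics/g4.png

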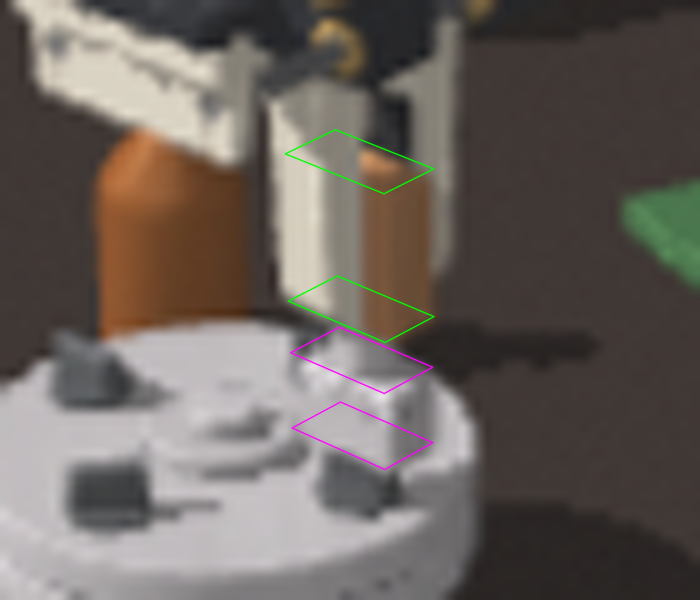

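Call:
play_rows(targets="1.0 0 0.2 0 0 0 0;1.0 0 0.15 0 0 0 0;1.0 0 0.1 0 0 0 0;1.0 0 0 0 0 0 0")

```text
clock: 9.18
eef_pos: [567.2, 105.8, 121.0]
ee_rot: [-90.0, -0.0, 38.0]
ft_force: [-1.1, -0.8, 3.7]
opening: 0.214
```

```bash
python3 go.py 566.4 105 140 38
```

```text
pose [567.16 105.78 121.01] [-9.003e+01 -4.000e-02  3.799e+01] t 9.18 F [-1.1 -0.8  3.7] M [-0.054  0.172  0.043] op 19.9
need cm [-0.106 -1.899 -0.016] rot [ 0.0006 -0.0002  0.0007] rows>= 0.45616629094260036 0.007543193532846235
```

Call:
play_rows(targets="1.0 0 -0.1 0 0 0 0;1.0 -0.1 0 0 0 0 0;1.0 0 0.1 0 0 0 0;1.0 0 0.1 0 0 0 0;1.0 0 0 0 0 0 0")

```text
clock: 9.6
eef_pos: [566.7, 105.5, 120.7]
ee_rot: [-90.0, -0.1, 38.0]
ft_force: [-1.3, -0.6, 7.8]
opening: 0.215
```

```bash
python3 go.py 566.4 105 140 38
```

```text
pose [566.69 105.46 120.65] [-90.05  -0.1   37.99] t 9.6 F [-1.3 -0.6  7.8] M [-0.128  0.28   0.068] op 20.0
need cm [-0.048 -1.935 -0.02 ] rot [ 0.0008 -0.0002  0.0017] rows>= 0.4641912515609852 0.015138003873670034
```

Call:
play_rows(targets="1.0 -0.05 -0.05 0 0 0 0;1.0 -0.05 0 0 0 0 0;1.0 0 0 0 0 0 0;1.0 0 0 0 0 0 0")

```text
clock: 9.93
eef_pos: [566.5, 105.3, 120.9]
ee_rot: [-90.0, -0.2, 38.0]
ft_force: [-1.2, 0.1, 5.7]
opening: 0.209
```

```bash
python3 go.py 566.4 105 140 38;python3 kk.py g5 1.2
```

```text
pose [566.5  105.25 120.88] [-90.04  -0.2   37.99] t 9.93 F [-1.2  0.1  5.7] M [ 0.152 -0.084 -0.007] op 19.5
need cm [-0.017 -1.912 -0.015] rot [ 0.0007 -0.0001  0.0036] rows>= 0.45859098874912996 0.029213317698907525
foot [565.75 106.26  77.22] yaw 127.9978923285075 (np.int64(265), np.int64(335), np.int64(131), np.int64(191))
```

View pics/g5.png

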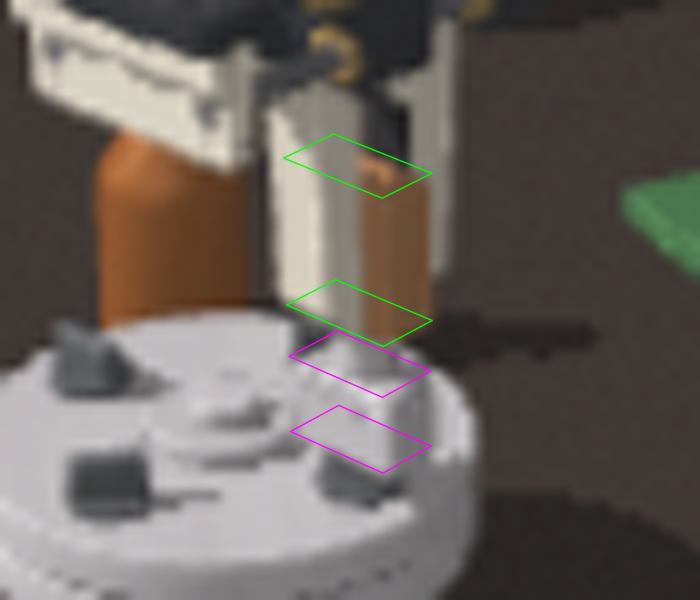

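Call:
play_rows(targets="1.0 0 -0.2 0 0 0 0;1.0 0 0 0 0 0 0;1.0 0 0 0 0 0 0")

```text
clock: 10.23
eef_pos: [565.0, 104.2, 121.3]
ee_rot: [-90.0, 0.0, 38.0]
ft_force: [-0.3, 0.5, 0.8]
opening: 0.215
```

```bash
python3 go.py 566.4 105 140 38
```

```text
pose [565.   104.17 121.33] [-8.998e+01  4.000e-02  3.798e+01] t 10.23 F [-0.3  0.5  0.8] M [ 0.036 -0.145 -0.021] op 20.0
need cm [ 0.16  -1.867 -0.02 ] rot [-0.0003 -0.0003 -0.0007] rows>= 0.44942478254113 0.00650495911780473
```

Call:
play_rows(targets="1.0 0 0.15 0 0 0 0;1.0 0 0.1 0 0 0 0;1.0 0 0 0 0 0 0;1.0 0 0 0 0 0 0")

```text
clock: 10.57
eef_pos: [565.2, 104.3, 120.8]
ee_rot: [-90.1, 0.0, 38.0]
ft_force: [-2.8, -1.3, 10.6]
opening: 0.213
```

```bash
python3 go.py 566.4 105 140 38
```

```text
pose [565.24 104.32 120.75] [-9.006e+01  1.000e-02  3.799e+01] t 10.57 F [-2.8 -1.3 10.6] M [-0.297  0.655  0.062] op 19.8
need cm [ 0.133 -1.925 -0.02 ] rot [ 0.001  -0.0002 -0.0002] rows>= 0.4626993472819855 0.008183286050303877
```

Run:
```python
from kv import *
t=load('top');s=load('side');st=read_state();p=st['eef_pos']
crop(t,'pics/h_t.png',225,305,190,270,8)
f=p[2]-43.4; Y=st['ee_rot'][2]+90
pp=p[:2]+1.2*np.array([np.cos(np.radians(Y)),np.sin(np.radians(Y))])
draw(s,'s',[(rect(pp,Y,35,20,f),(255,0,255)),(rect(pp,Y,35,20,f+24),(255,0,255)),(rect((565.8,105.9),-52,22,8,65),(0,255,255)),(rect((565.8,105.9),-52,22,8,78),(0,255,255))],(285,320,160,190),22,'pics/h_s.png')
```

```text
(no output)
```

View pics/h_t.png

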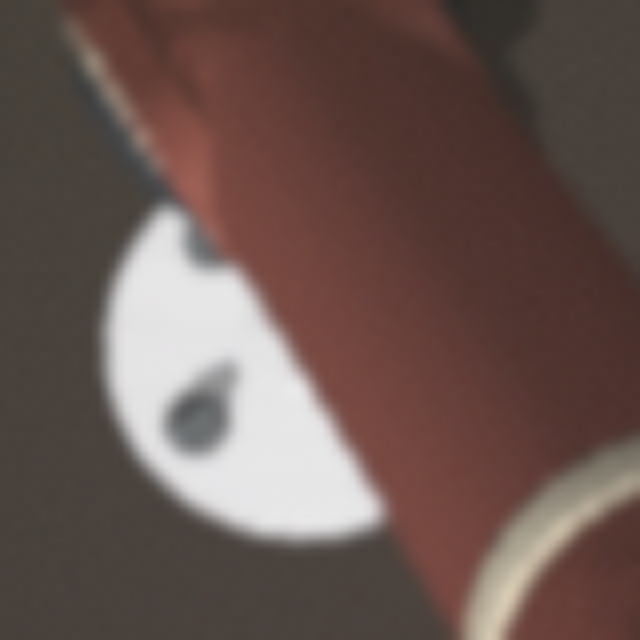

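View pics/h_s.png

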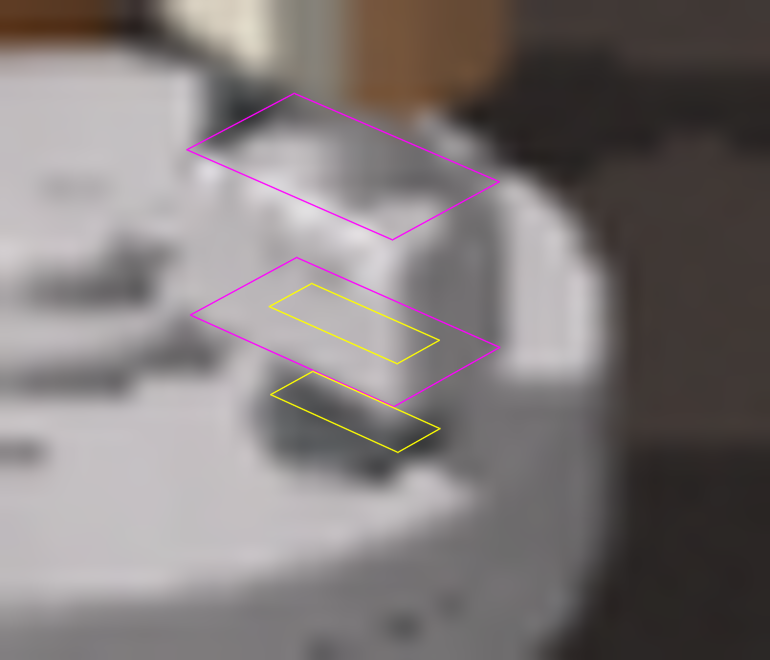

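Run:
```python
import cv2,numpy as np
im=cv2.imread('pics/side0.png')
a=cv2.resize(im[170:186,293:311],None,fx=22,fy=22,interpolation=cv2.INTER_LANCZOS4)
b=cv2.resize(im[159:175,266:284],None,fx=22,fy=22,interpolation=cv2.INTER_LANCZOS4)
cv2.imwrite('pics/tb.png',np.hstack([a,b]))
im=cv2.imread('pics/top0.png')
a=cv2.resize(im[213:228,267:285],None,fx=22,fy=22,interpolation=cv2.INTER_CUBIC)
b=cv2.resize(im[234:249,242:260],None,fx=22,fy=22,interpolation=cv2.INTER_CUBIC)
o=np.hstack([a,b]).astype(float); o=np.clip((o-70)*2,0,255).astype(np.uint8)
cv2.imwrite('pics/tt.png',o)
```

```text
(no output)
```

View pics/tb.png

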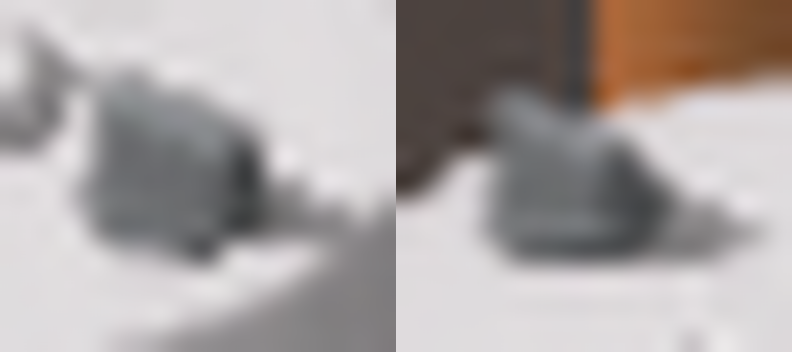

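View pics/tt.png

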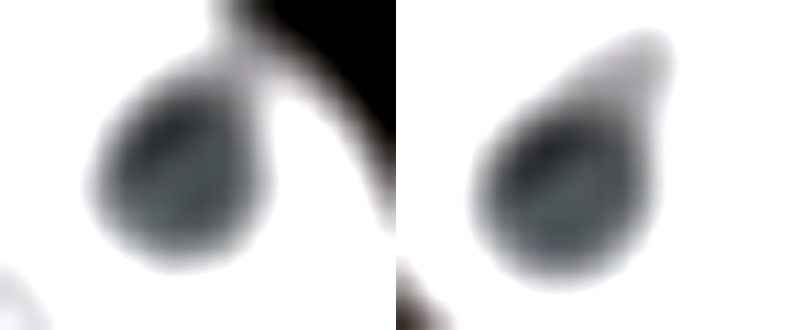

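Run:
```python
from h import *
t=load('top');s=load('side')
p=onz(t,np.array([[267+120/22,213+170/22],[267+190/22,213+100/22],[242+(490-396)/22,234+195/22],[242+(590-396)/22,234+115/22]])-.5,70)
for a,b in((0,1),(2,3)):
    v=p[b]-p[a];print(np.degrees(np.arctan2(v[1],v[0])))
for b in ((565.8,105.9),(498.8,180.1)):
  for ang in (-44,-48,-52,-56,-60):
    a=np.radians(ang);tt=np.array([np.cos(a),np.sin(a)]);q=np.array([-tt[1],tt[0]])
    c=[np.r_[np.array(b)+sx*11*tt+sy*4*q,72] for sx,sy in((-1,1),(-1,-1),(1,-1),(1,1))]
    u=proj(s,c); 
    lo=u[:,0].min();hi=u[:,0].max(); r0=proj(s,[np.r_[np.array(b)-11*tt,78],np.r_[np.array(b)+11*tt,78]]); d=r0[1]-r0[0]
    print(b,ang,'u',u[:,0].round(2),'ridge',d.round(2),d[1]/d[0])
```

```text
-42.96175944507907
-49.4614662906297
(565.8, 105.9) -44 u [298.2  296.58 303.07 304.67] ridge [6.49 2.16] 0.33247535821050483
(565.8, 105.9) -48 u [298.44 296.67 302.82 304.59] ridge [6.17 2.38] 0.38589701884039807
(565.8, 105.9) -52 u [298.69 296.77 302.57 304.49] ridge [5.81 2.59] 0.4455743682009671
(565.8, 105.9) -56 u [298.95 296.89 302.31 304.37] ridge [5.43 2.79] 0.5133754282083045
(565.8, 105.9) -60 u [299.22 297.03 302.03 304.23] ridge [5.02 2.97] 0.5919001445587129
(498.8, 180.1) -44 u [271.49 269.82 275.86 277.52] ridge [6.05 2.  ] 0.3307856030909295
(498.8, 180.1) -48 u [271.73 269.91 275.62 277.43] ridge [5.72 2.21] 0.38596065757305376
(498.8, 180.1) -52 u [271.98 270.02 275.37 277.32] ridge [5.36 2.4 ] 0.4483324769208331
(498.8, 180.1) -56 u [272.24 270.15 275.11 277.2 ] ridge [4.97 2.58] 0.5201551032558921
(498.8, 180.1) -60 u [272.5  270.3  274.84 277.05] ridge [4.55 2.75] 0.6046422694140225
```

Call:
play_rows(targets="1.0 0 -0.3 0 0 0 0;1.0 0.17 0 0 0 -0.052 0;1.0 0 0 0 0 0 0;1.0 0 0 0 0 0 0;1.0 0 0 0 0 0 0")

```text
clock: 11.18
eef_pos: [566.3, 105.2, 121.6]
ee_rot: [-90.0, 0.1, 40.9]
ft_force: [0.1, -0.3, -1.5]
opening: 0.216
```

```bash
python3 go.py 566.6 105 123 41
```

```text
pose [566.26 105.17 121.6 ] [-8.996e+01  6.000e-02  4.091e+01] t 11.18 F [ 0.1 -0.3 -1.5] M [ 0.004 -0.116  0.006] op 20.0
need cm [ 0.014 -0.14  -0.035] rot [-0.0006 -0.0016 -0.001 ] rows>= 0.03477586144488267 0.01593175038105353
```

Call:
play_rows(targets="1.0 0.01 0.1 -0.03 0 0 0;1.0 0 0.1 0 0 0 0;1.0 0 0 0 0 0 0;1.0 0 0 0 0 0 0")

```text
clock: 11.52
eef_pos: [566.5, 105.2, 120.9]
ee_rot: [-90.0, 0.1, 41.0]
ft_force: [-1.5, -0.7, 6.0]
opening: 0.212
```

```bash
python3 go.py 566.6 105 123 41
```

```text
pose [566.46 105.24 120.88] [-9.000e+01  5.000e-02  4.095e+01] t 11.52 F [-1.5 -0.7  6. ] M [-0.15   0.5    0.019] op 19.7
need cm [-0.006 -0.212 -0.027] rot [ 0.0001 -0.0009 -0.0009] rows>= 0.05131209061284307 0.009962483645635355
```

Run:
```python
from h import *
s=load('side');o,r=ray(s,proj(s,[565.8,105.9,78])); print(o,r, r[0,:2]/np.linalg.norm(r[0,:2]))
```

```text
[ 385.17488065 -991.50653498  713.38977749] [[ 0.141272    0.85831261 -0.49695627]] [0.16240754 0.98672377]
```

Call:
play_rows(targets="1.0 0 -0.25 0 0 0 0;1.0 0.07 0 0.09 0 0 0;1.0 0 0 0 0 0 0;1.0 0 0 0 0 0 0")

```text
clock: 11.9
eef_pos: [566.8, 106.4, 122.3]
ee_rot: [-90.0, 0.0, 41.0]
ft_force: [-0.1, -0.6, -1.5]
opening: 0.213
```

```bash
python3 go.py 566.6 106 123 41
```

```text
pose [566.77 106.45 122.33] [-8.998e+01  1.000e-02  4.097e+01] t 11.9 F [-0.1 -0.6 -1.5] M [-0.021 -0.148 -0.012] op 19.8
need cm [-0.043 -0.067 -0.022] rot [-0.0003 -0.0005 -0.0001] rows>= 0.019765683717086393 0.0045234139585300275
```

Call:
play_rows(targets="1.0 0 0.15 0 0 0 0;1.0 0 0.13 0 0 0 0;1.0 0 0 0 0 0 0;1.0 0 0 0 0 0 0")

```text
clock: 12.23
eef_pos: [567.1, 106.5, 120.7]
ee_rot: [-90.0, -0.0, 41.0]
ft_force: [-1.0, -0.2, 4.9]
opening: 0.215
```

```bash
python3 go.py 566.6 106 123 41
```

```text
pose [567.06 106.53 120.73] [-9.003e+01 -3.000e-02  4.096e+01] t 12.23 F [-1.  -0.2  4.9] M [-0.11   0.292  0.049] op 20.0
need cm [-0.07  -0.227 -0.01 ] rot [ 0.0005 -0.0006  0.0004] rows>= 0.057086351987751915 0.007468607774784315
```

Call:
play_rows(targets="1.0 -0.05 0.03 0 0 0 0;1.0 -0.05 0 0 0 0 0;1.0 -0.05 0 0 0 0 0;1.0 -0.05 0 0 0 0 0;1.0 -0.05 0 0 0 0 0;1.0 -0.05 0 0 0 0 0")

```text
clock: 12.73
eef_pos: [566.6, 106.1, 120.8]
ee_rot: [-90.0, -0.3, 41.0]
ft_force: [2.2, 1.8, 4.4]
opening: 0.215
```

```bash
python3 go.py 566.6 106 123 41
```

```text
pose [566.55 106.08 120.77] [-90.05  -0.34  40.98] t 12.73 F [2.2 1.8 4.4] M [ 0.678 -0.626 -0.078] op 20.0
need cm [-0.001 -0.223 -0.009] rot [ 0.0008 -0.0003  0.006 ] rows>= 0.0535092418428878 0.04852139740293629
```

Call:
play_rows(targets="1.0 0 -0.25 0 0 0 0;1.0 0.26 0 0.17 0 0 0;1.0 0 0 0 0 0 0;1.0 0 0 0 0 0 0;1.0 0 0 0 0 0 0")

```text
clock: 13.15
eef_pos: [564.5, 107.0, 121.2]
ee_rot: [-89.9, 0.1, 41.0]
ft_force: [0.2, 0.4, -1.3]
opening: 0.212
```

```bash
python3 go.py 566.1 107.6 123 41; python3 kk.py g6 0.9
```

```text
pose [564.53 107.02 121.18] [-89.94   0.13  40.97] t 13.15 F [ 0.2  0.4 -1.3] M [-0.01  -0.136  0.01 ] op 19.7
need cm [ 0.156 -0.182 -0.059] rot [-0.001  -0.0004 -0.0022] rows>= 0.0592779921719676 0.01988147192663075
foot [564.12 107.76  77.67] yaw 130.96871390994733 (np.int64(264), np.int64(334), np.int64(131), np.int64(191))
```

View pics/g6.png

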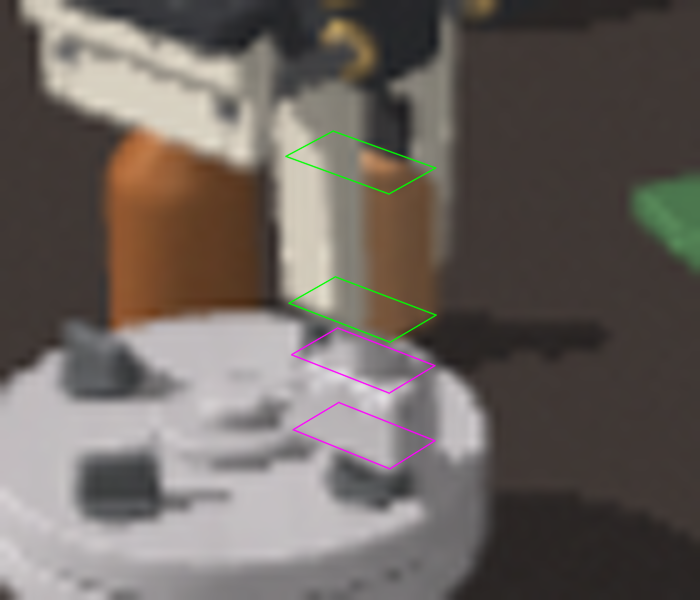

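Call:
play_rows(targets="1.0 0.15 0 0 0 0 0;1.0 0 0.05 0 0 0 0;1.0 0 0.1 0 0 0 0;1.0 0 0 0 0 0 0;1.0 0 0 0 0 0 0")

```text
clock: 13.62
eef_pos: [566.4, 108.4, 120.4]
ee_rot: [-90.0, 0.0, 41.0]
ft_force: [-0.8, -0.9, -1.7]
opening: 0.213
```

```bash
python3 go.py 566.1 107.6 123 41
```

```text
pose [566.44 108.37 120.44] [-8.999e+01  2.000e-02  4.097e+01] t 13.62 F [-0.8 -0.9 -1.7] M [-0.01  -0.169 -0.016] op 19.9
need cm [-0.076 -0.256 -0.036] rot [-0.0002 -0.0006 -0.0003] rows>= 0.06472265281461814 0.005252836109294107
```

Call:
play_rows(targets="1.0 0 0.1 0 0 0 0;1.0 0 0.1 0 0 0 0;1.0 0 0 0 0 0 0;1.0 0 0 0 0 0 0")

```text
clock: 13.95
eef_pos: [566.5, 108.4, 118.5]
ee_rot: [-90.0, 0.0, 41.0]
ft_force: [-0.3, 0.3, -1.1]
opening: 0.218
```

```bash
python3 go.py 566.1 107.6 123 41
```

```text
pose [566.51 108.38 118.51] [-89.99   0.    40.97] t 13.95 F [-0.3  0.3 -1.1] M [ 0.056 -0.101 -0.025] op 20.3
need cm [-0.082 -0.449 -0.032] rot [-0.0001 -0.0006 -0.0001] rows>= 0.10965387093252141 0.00453877561062957
```

Call:
play_rows(targets="1.0 0 0.2 0 0 0 0;1.0 0 0.25 0 0 0 0;1.0 0 0.25 0 0 0 0;1.0 0 0.15 0 0 0 0;1.0 0 0 0 0 0 0;1.0 0 0 0 0 0 0")

```text
clock: 14.45
eef_pos: [566.5, 108.4, 109.9]
ee_rot: [-90.0, 0.0, 41.0]
ft_force: [-0.2, -0.4, -1.2]
opening: 0.213
```

```bash
python3 go.py 566.1 107.6 123 41;python3 kk.py g7 0.9
```

```text
pose [566.46 108.41 109.89] [-8.999e+01  1.000e-02  4.097e+01] t 14.45 F [-0.2 -0.4 -1.2] M [ 0.061 -0.097  0.009] op 19.8
need cm [-0.08  -1.311 -0.037] rot [-0.0002 -0.0005 -0.0003] rows>= 0.31505190626576124 0.004864224798216897
foot [565.98 109.18  66.4 ] yaw 130.9757752002494 (np.int64(265), np.int64(335), np.int64(134), np.int64(194))
```

View pics/g7.png

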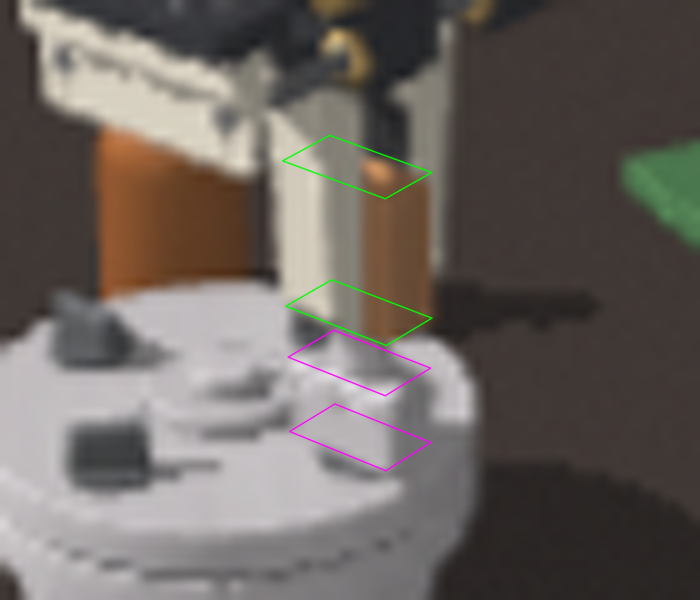

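Call:
play_rows(targets="1.0 0 0 0 0 0.05 0;1.0 0 0 0 0 0.1 0;1.0 0 0 0 0 0.12 0;1.0 0 0 0 0 0.12 0;1.0 0 0 0 0 0.12 0;1.0 0 0 0 0 0.12 0;1.0 0 0 0 0 0.1 0;1.0 0 0 0 0 0.07 0")

```text
clock: 15.17
eef_pos: [565.5, 108.0, 110.0]
ee_rot: [-90.1, 0.1, -5.1]
ft_force: [-1.0, 0.2, -1.2]
opening: 0.214
```

```bash
python3 go.py 566.5 108.4 110 -5
```

```text
pose [565.52 108.02 109.98] [-90.08   0.11  -5.09] t 15.17 F [-1.   0.2 -1.2] M [-0.267  0.294  0.053] op 19.9
need cm [ 0.094 -0.002  0.046] rot [ 0.0014 -0.0016 -0.002 ] rows>= 0.025103028532453334 0.02308208766603582
```

Call:
play_rows(targets="1.0 0 0 0 0 -0.06 0;1.0 0 -0.3 0 0 0 0;1.0 0 -0.6 0 0 0 0;1.0 0 -0.6 0 0 0 0;1.0 0 -0.3 0 0 0 0;1.0 0 0 0 0 0 0;1.0 0 0 0 0 0 0;1.0 0 0 0 0 0 0")

```text
clock: 15.83
eef_pos: [566.4, 108.3, 128.1]
ee_rot: [-90.0, 0.0, -1.4]
ft_force: [-0.2, -0.4, -1.6]
opening: 0.211
```

```bash
python3 - <<'E'
from h import *
s=load('side')
b3=np.array([565.7,108.7])
for ph in (130,131,132,133,134):
    b1=b3+100*np.array([np.cos(np.radians(ph)),np.sin(np.radians(ph))])
    u3=proj(s,[*b3,72])[0];u1=proj(s,[*b1,72])[0]; print(ph,b1.round(1),(u1-u3).round(2),u3.round(2),u1.round(2))
E
python3 go.py 566.5 108.4 110 -5; python3 kk.py g8 0.9
```

```text
130 [501.4 185.3] [-26.07 -10.87] [300.42 175.57] [274.35 164.7 ]
131 [500.1 184.2] [-26.48 -10.65] [300.42 175.57] [273.94 164.92]
132 [498.8 183. ] [-26.88 -10.42] [300.42 175.57] [273.54 165.14]
133 [497.5 181.8] [-27.27 -10.2 ] [300.42 175.57] [273.15 165.37]
134 [496.2 180.6] [-27.65  -9.96] [300.42 175.57] [272.76 165.6 ]
pose [566.37 108.31 127.93] [-9.00e+01  2.00e-02 -1.44e+00] t 15.88 F [-1.1  0.2 -1.5] M [-0.027 -0.01   0.012] op 19.5
need cm [0.014 1.793 0.01 ] rot [ 0.0001  0.0621 -0.0004] rows>= 0.43003167381022217 0.4974819335032903
foot [566.37 109.21  84.21] yaw 88.56378063200187 (np.int64(265), np.int64(335), np.int64(129), np.int64(189))
```

View pics/g8.png

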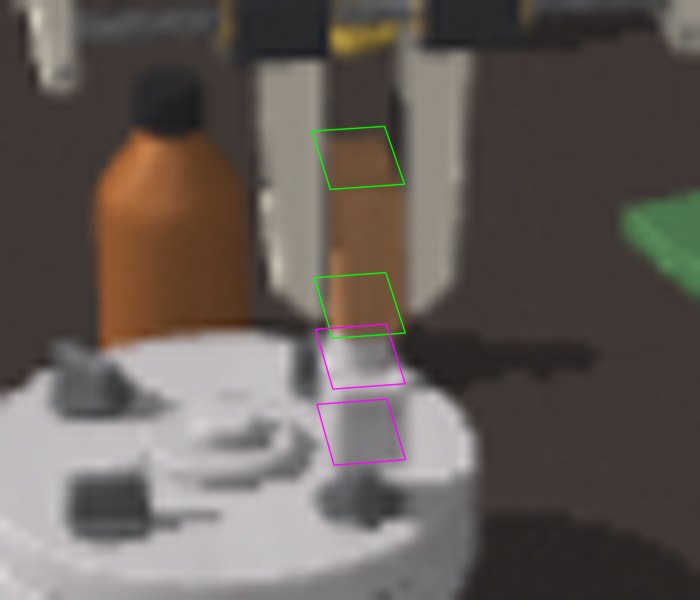

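Call:
play_rows(targets="1.0 -1.0 0 1.05 0 0 0;1.0 -2.0 0 2.1 0 0 0;1.0 -2.0 0 2.1 0 0 0;1.0 -1.4 0 1.5 0 0 0;1.0 -0.5 0 0.51 0 0 0;1.0 0 0 0 0 -0.1 0;1.0 0 0 0 0 -0.12 0;1.0 0 0 0 0 -0.12 0")

```text
clock: 16.6
eef_pos: [499.4, 182.7, 128.1]
ee_rot: [-90.0, -0.0, 18.4]
ft_force: [0.4, 0.0, -1.6]
opening: 0.212
```

Call:
play_rows(targets="1.0 0 0 0 0 -0.12 0;1.0 0 0 0 0 -0.12 0;1.0 0 0 0 0 -0.1 0;1.0 0 0 0 0 -0.035 0;1.0 0 0 0 0 0 0;1.0 0 0 0 0 0 0;1.0 0 0 0 0 0 0")

```text
clock: 17.18
eef_pos: [499.5, 182.4, 128.0]
ee_rot: [-90.0, 0.0, 39.5]
ft_force: [-0.8, -0.5, -1.9]
opening: 0.214
```

```bash
python3 go.py 499.3 182.6 122 39.5
```

```text
pose [499.49 182.44 128.05] [-9.001e+01  1.000e-02  3.945e+01] t 17.18 F [-0.8 -0.5 -1.9] M [-0.034 -0.144 -0.033] op 19.9
need cm [-0.005  0.605  0.025] rot [ 0.0003 -0.0009 -0.0001] rows>= 0.14512300708007897 0.0071768404785678705
```

Call:
play_rows(targets="1.0 0 0.3 0.02 0 0 0;1.0 0 0.3 0 0 0 0;1.0 0 0.15 0 0 0 0;1.0 0 0.1 0 0 0 0;1.0 0 0 0 0 0 0;1.0 0 0 0 0 0 0")

```text
clock: 17.68
eef_pos: [499.2, 182.9, 119.5]
ee_rot: [-90.0, 0.0, 39.5]
ft_force: [-0.6, 0.2, -0.7]
opening: 0.216
```

```bash
python3 go.py 499.3 182.6 122 39.5
```

```text
pose [499.18 182.87 119.49] [-8.999e+01  1.000e-02  3.953e+01] t 17.68 F [-0.6  0.2 -0.7] M [ 0.028 -0.105  0.028] op 20.1
need cm [-0.007 -0.251 -0.028] rot [-0.0001  0.0006 -0.0002] rows>= 0.06052897935770935 0.005040374359950664
```

Straight in, no contact force. Continue down.

Call:
play_rows(targets="1.0 0 0.2 0 0 0 0;1.0 0 0.3 0 0 0 0;1.0 0 0.3 0 0 0 0;1.0 0 0.16 0 0 0 0;1.0 0 0 0 0 0 0;1.0 0 0 0 0 0 0")

```text
clock: 18.18
eef_pos: [498.8, 182.5, 109.5]
ee_rot: [-90.0, 0.1, 39.5]
ft_force: [-1.1, -2.0, -2.5]
opening: 0.212
```

```bash
python3 go.py 499.3 182.6 122 39.5
```

```text
pose [498.75 182.5  109.48] [-89.98   0.09  39.53] t 18.18 F [-1.1 -2.  -2.5] M [-0.235  0.179  0.035] op 19.7
need cm [ 0.047 -1.252 -0.027] rot [-0.0003  0.0006 -0.0015] rows>= 0.3004248362758448 0.013311813696480242
```

Call:
play_rows(targets="1.0 -0.06 0 0 0 0.05 0;1.0 0 0 0 0 0.1 0;1.0 0 0 0 0 0.12 0;1.0 0 0 0 0 0.12 0;1.0 0 0 0 0 0.12 0;1.0 0 0 0 0 0.12 0;1.0 0 0 0 0 0.1 0;1.0 0 0 0 0 0.07 0")

```text
clock: 18.85
eef_pos: [498.0, 181.9, 109.8]
ee_rot: [-90.1, 0.1, -6.5]
ft_force: [-1.6, -2.3, -1.7]
opening: 0.209
```

```bash
python3 go.py 498.9 182.5 110 -6.5
```

```text
pose [497.99 181.93 109.84] [-9.01e+01  8.00e-02 -6.51e+00] t 18.85 F [-1.6 -2.3 -1.7] M [-0.445  0.362  0.061] op 19.5
need cm [ 0.084 -0.017  0.067] rot [ 0.0017 -0.0003 -0.0014] rows>= 0.025923208423599717 0.01741704380110486
```

Call:
play_rows(targets="1.0 -0.06 0 -0.08 0 0 0;1.0 0 0 0 0 0.05 0;1.0 0 0 0 0 0.1 0;1.0 0 0 0 0 0.12 0;1.0 0 0 0 0 0.12 0;1.0 0 0 0 0 0.1 0;1.0 0 0 0 0 0.05 0;1.0 0 0 0 0 0 0")

```text
clock: 19.52
eef_pos: [497.4, 182.1, 109.9]
ee_rot: [-90.0, 0.0, -37.1]
ft_force: [-1.9, -1.1, -1.6]
opening: 0.216
```

```bash
python3 go.py 498.9 182.5 110 -48
```

```text
pose [497.44 182.07 109.86] [-9.004e+01  4.000e-02 -3.712e+01] t 19.52 F [-1.9 -1.1 -1.6] M [-0.16   0.452  0.004] op 20.1
need cm [ 0.09  -0.014  0.123] rot [ 0.0008  0.1898 -0.0006] rows>= 0.036616402845271324 1.5197049589537188
```

Call:
play_rows(targets="1.0 0 0 -0.05 0 0.04 0;1.0 0 0 0 0 0.04 0;1.0 0 0 0 0 0.04 0;1.0 0 0 0 0 0 0")

```text
clock: 19.85
eef_pos: [497.3, 182.0, 109.8]
ee_rot: [-90.0, 0.1, -44.0]
ft_force: [-1.1, -0.0, -1.8]
opening: 0.214
```

```bash
python3 go.py 498.9 182.5 110 -48
```

```text
pose [497.29 182.05 109.83] [-9.000e+01  6.000e-02 -4.395e+01] t 19.85 F [-1.1 -0.  -1.8] M [0.101 0.413 0.013] op 19.9
need cm [ 0.084 -0.017  0.144] rot [ 0.0001  0.0707 -0.0011] rows>= 0.040284777940507104 0.5659984423769432
```

Call:
play_rows(targets="1.0 0 0 0 0 0.03 0;1.0 0 0 0 0 0.03 0;1.0 0 0 0 0 0 0")

```text
clock: 20.1
eef_pos: [497.3, 182.0, 109.9]
ee_rot: [-90.0, 0.1, -47.6]
ft_force: [-2.5, 0.8, -1.4]
opening: 0.216
```

```bash
python3 go.py 498.9 182.5 110 -52
```

```text
pose [497.28 182.03 109.87] [-9.001e+01  7.000e-02 -4.755e+01] t 20.1 F [-2.5  0.8 -1.4] M [0.297 0.598 0.043] op 20.1
need cm [ 0.075 -0.013  0.151] rot [ 0.0001  0.0776 -0.0012] rows>= 0.040547724114343583 0.6217497858979852
```

Call:
play_rows(targets="1.0 0 0 -0.05 0 0.02 0;1.0 0 0 0 0 0.02 0;1.0 0 0 0 0 0 0")

```text
clock: 20.35
eef_pos: [497.2, 182.0, 109.9]
ee_rot: [-90.0, 0.1, -49.9]
ft_force: [-1.6, 2.4, -2.9]
opening: 0.213
```

```bash
python3 go.py 498.9 182.5 110 -52
```

```text
pose [497.22 182.   109.93] [-8.996e+01  6.000e-02 -4.985e+01] t 20.35 F [-1.6  2.4 -2.9] M [0.763 0.616 0.101] op 19.8
need cm [ 0.07  -0.007  0.161] rot [-0.0007  0.0375 -0.001 ] rows>= 0.042168483939692865 0.300161025468007
```

Call:
play_rows(targets="1.0 0 0 0 0 0.02 0;1.0 0 0 0 0 0.02 0;1.0 0 0 0 0 0 0")

```text
clock: 20.6
eef_pos: [497.2, 182.0, 109.9]
ee_rot: [-90.0, 0.0, -52.1]
ft_force: [-1.9, 4.7, -4.1]
opening: 0.209
```

```bash
python3 go.py 498.9 182.5 110 -52
```

```text
pose [497.15 182.03 109.88] [-8.997e+01  5.000e-02 -5.209e+01] t 20.6 F [-1.9  4.7 -4.1] M [1.058 0.57  0.326] op 19.5
need cm [ 0.07  -0.012  0.167] rot [-0.0005 -0.0016 -0.0009] rows>= 0.043458448812772006 0.015126173123336433
```

Call:
play_rows(targets="1.0 0 0 0 0 0 0")

```text
clock: 20.68
eef_pos: [497.2, 181.9, 109.9]
ee_rot: [-90.0, 0.1, -52.1]
ft_force: [-2.5, 4.9, -4.8]
opening: 0.212
```

```bash
python3 go.py 498.9 182.5 110 -52
```

```text
pose [497.16 181.95 109.88] [-8.998e+01  5.000e-02 -5.206e+01] t 20.68 F [-2.5  4.9 -4.8] M [1.139 0.644 0.299] op 19.7
need cm [ 0.063 -0.012  0.171] rot [-0.0004 -0.0011 -0.0009] rows>= 0.043860949754548274 0.011734938798087296
```

Call:
play_rows(targets="1.0 0 0 0 0 -0.1 0;1.0 0 -0.2 0 0 -0.05 0;1.0 0 -0.6 0 0 0 0;1.0 0 -0.6 0 0 0 0;1.0 0 -0.5 0 0 0 0;1.0 0 0 0 0 -0.1 0;1.0 0 0 0 0 -0.12 0;1.0 0 0 0 0 -0.12 0")

```text
clock: 21.35
eef_pos: [499.0, 179.5, 130.2]
ee_rot: [-90.0, -0.2, -23.9]
ft_force: [-0.3, -0.1, -1.7]
opening: 0.215
```

Call:
play_rows(targets="1.0 0 0 0 0 -0.12 0;1.0 0 0 0 0 -0.12 0;1.0 0 0 0 0 -0.1 0;1.0 0 0 0 0 -0.04 0;1.0 0 0 0 0 0 0;1.0 0 0 0 0 0 0")

```text
clock: 21.85
eef_pos: [498.5, 179.8, 129.7]
ee_rot: [-90.1, -0.1, -2.5]
ft_force: [-0.0, -0.5, -1.5]
opening: 0.213
```

```bash
python3 go.py 565.6 108.2 128 -1; python3 kk.py g9 0.9
```

```text
pose [498.53 179.77 129.65] [-90.05  -0.12  -2.5 ] t 21.85 F [-0.  -0.5 -1.5] M [-0.121 -0.058  0.029] op 19.8
need cm [ 7.012  0.186 -6.858] rot [ 0.0009 -0.0262  0.002 ] rows>= 2.3524766486513404 0.21021902220920324
foot [498.35 180.99  85.91] yaw 87.53593939225992 (np.int64(237), np.int64(307), np.int64(118), np.int64(178))
```

View pics/g9.png

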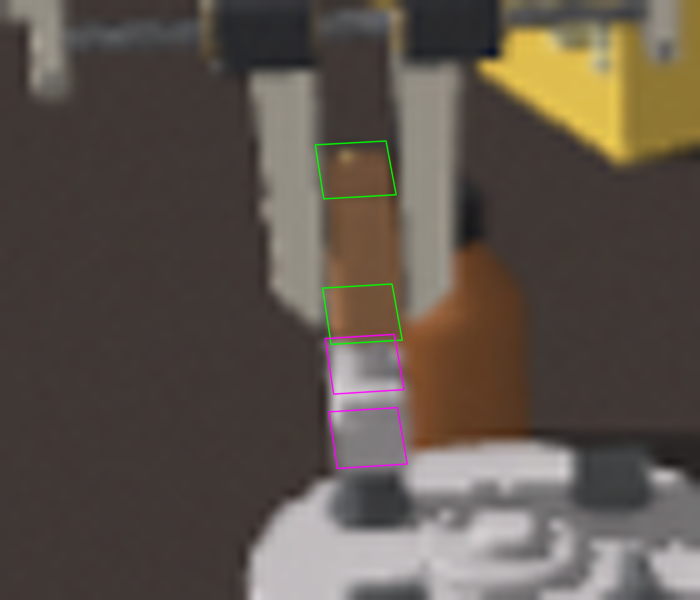

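Call:
play_rows(targets="1.0 1.0 0 -1.0 0 0 0;1.0 2.0 0 -1.96 0 0 0;1.0 2.0 0 -1.96 0 0 0;1.0 1.4 0 -1.34 0 0 0;1.0 0.6 0 -0.6 0 -0.026 0;1.0 0 0 0 0 0 0;1.0 0 0 0 0 0 0;1.0 0 0 0 0 0 0")

```text
clock: 22.57
eef_pos: [563.8, 110.8, 129.1]
ee_rot: [-90.0, 0.0, -0.8]
ft_force: [-0.1, -0.3, -1.1]
opening: 0.212
```

```bash
python3 go.py 565.6 108.2 122 -1
```

```text
pose [563.82 110.84 129.07] [-8.997e+01  4.000e-02 -7.600e-01] t 22.57 F [-0.1 -0.3 -1.1] M [-0.021 -0.072 -0.003] op 19.7
need cm [ 0.181  0.707 -0.262] rot [-0.0006  0.0042 -0.0006] rows>= 0.18597170506046407 0.03430345494241685
```

Call:
play_rows(targets="1.0 0.18 0 -0.26 0 0 0;1.0 0 0.2 0 0 0 0;1.0 0 0.3 0 0 0 0;1.0 0 0.3 0 0 0 0;1.0 0 0.15 0 0 0 0;1.0 0 0 0 0 0 0;1.0 0 0 0 0 0 0")

```text
clock: 23.15
eef_pos: [566.1, 107.6, 119.2]
ee_rot: [-90.0, 0.0, -0.8]
ft_force: [-0.6, 1.5, -1.8]
opening: 0.214
```

```bash
python3 go.py 565.6 108.2 122 -1
```

```text
pose [566.09 107.57 119.22] [-8.997e+01  4.000e-02 -7.700e-01] t 23.15 F [-0.6  1.5 -1.8] M [ 0.164 -0.119  0.018] op 19.9
need cm [-0.05  -0.277  0.062] rot [-0.0006  0.0039 -0.0007] rows>= 0.06925362944430052 0.03240955846811944
```

Call:
play_rows(targets="1.0 -0.03 0.2 0.06 0 0 0;1.0 0 0.3 0 0 0 0;1.0 0 0.3 0 0 0 0;1.0 0 0.13 0 0 0 0;1.0 0 0 0 0 0 0;1.0 0 0 0 0 0 0")

```text
clock: 23.65
eef_pos: [566.0, 107.8, 110.0]
ee_rot: [-90.0, 0.0, -0.8]
ft_force: [-0.5, 1.0, -1.5]
opening: 0.207
```

```bash
python3 go.py 565.6 108.2 122 -1
```

```text
pose [566.03 107.76 109.96] [-8.999e+01  2.000e-02 -8.000e-01] t 23.65 F [-0.5  1.  -1.5] M [ 0.181 -0.034  0.015] op 19.3
need cm [-0.044 -1.204  0.044] rot [-0.0002  0.0036 -0.0003] rows>= 0.28900550050222734 0.028770425980106974
```

Call:
play_rows(targets="1.0 0 0 0.06 0 0.06 0;1.0 0 0 0 0 0.1 0;1.0 0 0 0 0 0.12 0;1.0 0 0 0 0 0.12 0;1.0 0 0 0 0 0.12 0;1.0 0 0 0 0 0.1 0;1.0 0 0 0 0 0.04 0;1.0 0 0 0 0 0 0")

```text
clock: 24.32
eef_pos: [564.9, 108.2, 109.9]
ee_rot: [-90.1, 0.1, -38.6]
ft_force: [-1.7, 0.0, -2.2]
opening: 0.211
```

```bash
python3 go.py 565.6 108.2 110 -45
```

```text
pose [564.92 108.2  109.93] [-9.013e+01  8.000e-02 -3.861e+01] t 24.32 F [-1.7  0.  -2.2] M [0.014 0.462 0.028] op 19.7
need cm [ 0.053 -0.008  0.043] rot [ 0.0024  0.1115 -0.0013] rows>= 0.016431580641373386 0.8929024718193799
```

Call:
play_rows(targets="1.0 -0.06 0 -0.06 0 0.03 0;1.0 0 0 0 0 0.03 0;1.0 0 0 0 0 0.03 0;1.0 0 0 0 0 0 0")

```text
clock: 24.65
eef_pos: [564.8, 108.2, 110.0]
ee_rot: [-90.0, 0.0, -43.8]
ft_force: [-1.6, 1.5, -3.1]
opening: 0.213
```

```bash
python3 go.py 565.6 108.2 110 -48
```

```text
pose [564.8  108.22 109.98] [-9.004e+01  5.000e-02 -4.385e+01] t 24.65 F [-1.6  1.5 -3.1] M [0.098 0.351 0.037] op 19.8
need cm [ 0.06  -0.002  0.054] rot [ 0.0008  0.0725 -0.0008] rows>= 0.01931661416487708 0.5802793999207477
```

Call:
play_rows(targets="1.0 0 0 0 0 0.03 0;1.0 0 0 0 0 0.02 0;1.0 0 0 0 0 0 0")

```text
clock: 24.9
eef_pos: [564.8, 108.3, 110.0]
ee_rot: [-90.1, 0.0, -46.7]
ft_force: [-1.6, 0.5, -3.5]
opening: 0.212
```

```bash
python3 go.py 565.6 108.2 110 -48
```

```text
pose [564.76 108.26 109.96] [-9.005e+01  5.000e-02 -4.669e+01] t 24.9 F [-1.6  0.5 -3.5] M [0.169 0.568 0.05 ] op 19.7
need cm [ 0.062 -0.005  0.057] rot [ 0.0009  0.0228 -0.0008] rows>= 0.020131366755507696 0.18269353019980294
```

Call:
play_rows(targets="1.0 0 0 0 0 0.02 0;1.0 0 0 0 0 0.02 0;1.0 0 0 0 0 0 0")

```text
clock: 25.15
eef_pos: [564.8, 108.3, 110.0]
ee_rot: [-90.1, 0.0, -48.9]
ft_force: [-2.7, -0.0, -2.7]
opening: 0.212
```

```bash
python3 go.py 565.6 108.2 110 -50
```

```text
pose [564.75 108.29 109.98] [-9.005e+01  3.000e-02 -4.893e+01] t 25.15 F [-2.7 -0.  -2.7] M [0.192 0.652 0.209] op 19.7
need cm [ 0.063 -0.002  0.058] rot [ 0.001   0.0186 -0.0006] rows>= 0.02048318213392292 0.1494206003769817
```

Call:
play_rows(targets="1.0 0 0 0 0 0.018 0;1.0 0 0 0 0 0 0;1.0 0 0 0 0 0 0")

```text
clock: 25.4
eef_pos: [564.7, 108.3, 110.0]
ee_rot: [-90.1, 0.0, -49.9]
ft_force: [-1.9, 1.4, -4.2]
opening: 0.212
```

```bash
python3 go.py 565.6 108.2 110 -50
```

```text
pose [564.75 108.31 109.97] [-9.005e+01  4.000e-02 -4.991e+01] t 25.4 F [-1.9  1.4 -4.2] M [0.235 0.729 0.398] op 19.7
need cm [ 0.063 -0.003  0.058] rot [ 0.0009  0.0015 -0.0006] rows>= 0.02061018572928543 0.015240921875652699
```

Call:
play_rows(targets="1.0 0 0 0 0 -0.1 0;1.0 0 -0.2 0 0 -0.05 0;1.0 0 -0.6 0 0 0 0;1.0 0 -0.6 0 0 0 0;1.0 0 -0.5 0 0 0 0;1.0 0 0 0 0 -0.1 0;1.0 0 0 0 0 -0.12 0;1.0 0 0 0 0 -0.12 0")

```text
clock: 26.07
eef_pos: [566.9, 107.9, 130.6]
ee_rot: [-89.9, -0.2, -21.7]
ft_force: [0.2, 0.1, -1.5]
opening: 0.211
```

```bash
python3 - <<'E'
import cv2,numpy as np
from h import *
im=cv2.imread('pics/side0.png')
a=cv2.resize(im[159:175,290:308],None,fx=22,fy=22,interpolation=cv2.INTER_LANCZOS4)
b=cv2.resize(im[173:189,267:285],None,fx=22,fy=22,interpolation=cv2.INTER_LANCZOS4)
cv2.imwrite('pics/tb2.png',np.hstack([a,b]))
s=load('side')
for b in ((568.5,179.5-3),(494.8,111.9-3)):
  for ang in (-8,-5,-2,1,4):
    a=np.radians(ang);tt=np.array([np.cos(a),np.sin(a)]);q=np.array([-tt[1],tt[0]])
    c=[np.r_[np.array(b)+sx*11*tt+sy*4*q,72] for sx,sy in((-1,1),(-1,-1),(1,-1),(1,1))]
    u=proj(s,c); r0=proj(s,[np.r_[np.array(b)-11*tt,78],np.r_[np.array(b)+11*tt,78]]); d=r0[1]-r0[0]
    print(b,ang,'u',u[:,0].round(2),'ridge',d.round(2),d[1]/d[0])
E
python3 go.py 568.5 179 128 88
```

```text
(568.5, 176.5) -8 u [293.71 293.76 301.28 301.19] ridge [ 7.52 -0.14] -0.018984421386231583
(568.5, 176.5) -5 u [293.65 293.84 301.34 301.11] ridge [ 7.5  -0.33] -0.04385775787744248
(568.5, 176.5) -2 u [293.6  293.93 301.39 301.02] ridge [ 7.46 -0.51] -0.06892898950817487
(568.5, 176.5) 1 u [293.56 294.03 301.43 300.92] ridge [ 7.4 -0.7] -0.09434024898205064
(568.5, 176.5) 4 u [293.53 294.14 301.45 300.81] ridge [ 7.32 -0.88] -0.12024135873363642
(494.8, 108.9) -8 u [271.34 271.27 279.22 279.25] ridge [ 7.96 -0.17] -0.020871461791534537
(494.8, 108.9) -5 u [271.27 271.34 279.3  279.18] ridge [ 7.95 -0.37] -0.04688068743467685
(494.8, 108.9) -2 u [271.2  271.43 279.36 279.09] ridge [ 7.93 -0.58] -0.0729836119539386
(494.8, 108.9) 1 u [271.15 271.53 279.41 278.99] ridge [ 7.88 -0.78] -0.09932530557163187
(494.8, 108.9) 4 u [271.11 271.64 279.45 278.88] ridge [ 7.81 -0.98] -0.12605616674938921
pose [566.75 107.53 130.41] [-89.93  -0.19 -21.47] t 26.12 F [-0.  -0.  -1.4] M [-0.078 -0.075  0.024] op 19.6
need cm [-2.453  0.241  6.716] rot [ 0.0024 -1.9105  0.0034] rows>= 1.7155148415567618 15.296614554536315
```

View pics/tb2.png

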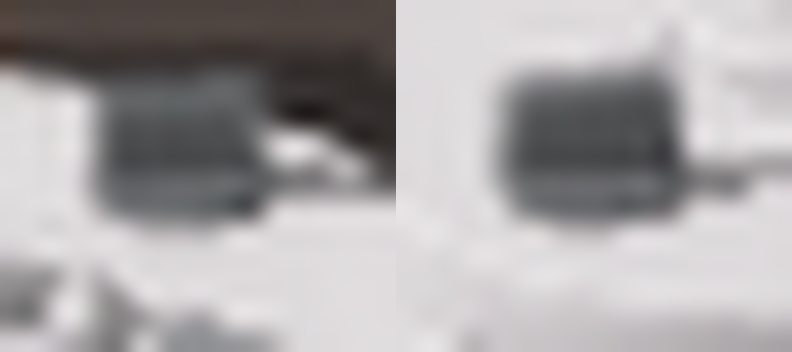

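Call:
play_rows(targets="1.0 -0.5 0 1.4 0 0 0;1.0 -0.8 0 2.2 0 0 0;1.0 -0.7 0 2.0 0 0 0;1.0 -0.4 0 1.2 0 0 0;1.0 0 0 0 0 -0.11 0;1.0 0 0 0 0 -0.12 0;1.0 0 0 0 0 -0.12 0;1.0 0 0 0 0 -0.12 0")

```text
clock: 26.78
eef_pos: [569.2, 179.6, 129.7]
ee_rot: [-90.1, -0.1, 5.2]
ft_force: [0.1, 0.0, -3.0]
opening: 0.213
```

Call:
play_rows(targets="1.0 0 0 0 0 -0.12 0;1.0 0 0 0 0 -0.12 0;1.0 0 0 0 0 -0.12 0;1.0 0 0 0 0 -0.12 0;1.0 0 0 0 0 -0.12 0;1.0 0 0 0 0 -0.12 0;1.0 0 0 0 0 -0.12 0;1.0 0 0 0 0 -0.12 0")

```text
clock: 27.45
eef_pos: [569.3, 179.2, 129.6]
ee_rot: [-90.1, 0.0, 60.2]
ft_force: [-0.2, -0.0, -1.1]
opening: 0.212
```

Call:
play_rows(targets="1.0 0 0 0 0 -0.12 0;1.0 0 0 0 0 -0.12 0;1.0 0 0 0 0 -0.12 0;1.0 0 0 0 0 -0.12 0;1.0 0 0 0 0 0 0;1.0 0 0 0 0 0 0;1.0 0 0 0 0 0 0")

```text
clock: 28.03
eef_pos: [568.8, 179.7, 129.3]
ee_rot: [-90.0, 0.0, 87.3]
ft_force: [-0.0, 0.2, -1.1]
opening: 0.214
```

```bash
python3 go.py 569.4 179.5 128 88.5; python3 kk.py g10 0.9
```

```text
pose [568.76 179.75 129.3 ] [-9.003e+01  3.000e-02  8.730e+01] t 28.03 F [-0.   0.2 -1.1] M [ 0.062 -0.178  0.077] op 19.9
need cm [-0.022  0.13  -0.065] rot [ 0.0006 -0.0209 -0.0005] rows>= 0.03530949014233478 0.1672857544553772
foot [567.76 179.97  85.71] yaw 177.3643120044761 (np.int64(261), np.int64(331), np.int64(117), np.int64(177))
```

View pics/g10.png

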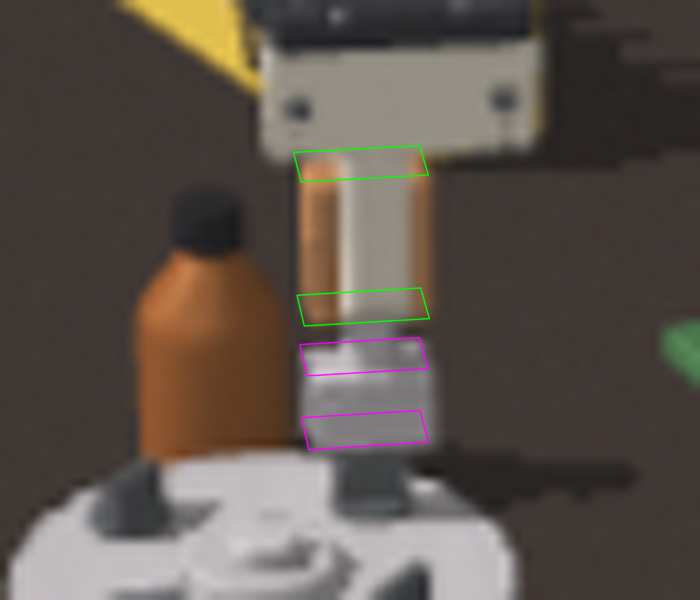

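Call:
play_rows(targets="1.0 -0.02 0.2 -0.05 0 -0.02 0;1.0 0 0.3 0 0 0 0;1.0 0 0.3 0 0 0 0;1.0 0 0.15 0 0 0 0;1.0 0 0.05 0 0 0 0;1.0 0 0 0 0 0 0;1.0 0 0 0 0 0 0")

```text
clock: 28.67
eef_pos: [568.8, 180.1, 119.2]
ee_rot: [-90.0, -0.0, 88.7]
ft_force: [0.1, -0.1, -2.4]
opening: 0.209
```

```bash
python3 go.py 569.4 179.5 110 88.5
```

```text
pose [568.85 180.05 119.17] [-9.000e+01 -1.000e-02  8.869e+01] t 28.67 F [ 0.1 -0.1 -2.4] M [ 0.072 -0.164 -0.003] op 19.4
need cm [-0.054  0.917 -0.057] rot [-0.      0.0034  0.0001] rows>= 0.2206075532352222 0.02693619078529075
```

In. Seat it and turn bolt0.

Call:
play_rows(targets="1.0 -0.03 0.2 -0.03 0 0 0;1.0 0 0.3 0 0 0 0;1.0 0 0.3 0 0 0 0;1.0 0 0.12 0 0 0 0;1.0 0 0 0 0 0 0;1.0 0 0 0 0 0 0")

```text
clock: 29.17
eef_pos: [569.1, 179.7, 109.9]
ee_rot: [-90.0, -0.0, 88.7]
ft_force: [-0.8, 1.1, -1.0]
opening: 0.217
```

```bash
python3 go.py 569.4 179.5 110 88.5
```

```text
pose [569.08 179.69 109.85] [-89.99  -0.    88.7 ] t 29.17 F [-0.8  1.1 -1. ] M [ 0.091 -0.126  0.003] op 20.1
need cm [-0.018 -0.015 -0.033] rot [-0.0002  0.0034  0.    ] rows>= 0.009596084561851294 0.02752295987613213
```

Call:
play_rows(targets="1.0 0 0 0 0 0.06 0;1.0 0 0 0 0 0.1 0;1.0 0 0 0 0 0.12 0;1.0 0 0 0 0 0.12 0;1.0 0 0 0 0 0.1 0;1.0 0 0 0 0 0.06 0;1.0 0 0 0 0 0.03 0;1.0 0 0 0 0 0 0")

```text
clock: 29.83
eef_pos: [569.1, 179.6, 110.0]
ee_rot: [-90.0, 0.0, 54.9]
ft_force: [0.1, -0.5, -2.6]
opening: 0.215
```

```bash
python3 go.py 569.4 179.5 110 46
```

```text
pose [569.08 179.56 109.96] [-9.002e+01  2.000e-02  5.491e+01] t 29.83 F [ 0.1 -0.5 -2.6] M [-0.133 -0.246  0.045] op 20.0
need cm [ 0.014 -0.004 -0.03 ] rot [ 0.0004  0.1555 -0.0004] rows>= 0.007932330958963408 1.2449088133298702
```

Call:
play_rows(targets="1.0 0 0 0 0 0.04 0;1.0 0 0 0 0 0.03 0;1.0 0 0 0 0 0.03 0;1.0 0 0 0 0 0 0")

```text
clock: 30.17
eef_pos: [569.0, 179.5, 109.9]
ee_rot: [-90.0, 0.0, 49.1]
ft_force: [0.6, -1.5, -3.0]
opening: 0.21
```

```bash
python3 go.py 569.4 179.5 110 46
```

```text
pose [569.01 179.53 109.9 ] [-9.000e+01  2.000e-02  4.913e+01] t 30.17 F [ 0.6 -1.5 -3. ] M [-0.162 -0.148  0.06 ] op 19.6
need cm [ 0.023 -0.01  -0.031] rot [-0.      0.0546 -0.0004] rows>= 0.009597338326893044 0.4371142294752978
```

Call:
play_rows(targets="1.0 0 0 0 0 0.03 0;1.0 0 0 0 0 0.02 0;1.0 0 0 0 0 0 0")

```text
clock: 30.42
eef_pos: [569.0, 179.5, 109.9]
ee_rot: [-90.0, 0.0, 46.2]
ft_force: [-1.2, -0.9, -2.1]
opening: 0.215
```

```bash
python3 go.py 569.4 179.5 110 46
```

```text
pose [569.03 179.49 109.92] [-9.000e+01  2.000e-02  4.624e+01] t 30.42 F [-1.2 -0.9 -2.1] M [-0.256 -0.058  0.091] op 20.0
need cm [ 0.027 -0.008 -0.026] rot [ 0.0001  0.0042 -0.0004] rows>= 0.009059974283309133 0.03420002348064849
```

Call:
play_rows(targets="1.0 0 0 0 0 0.02 0;1.0 0 0 0 0 0.015 0;1.0 0 0 0 0 0 0")

```text
clock: 30.67
eef_pos: [569.0, 179.5, 109.9]
ee_rot: [-90.0, 0.0, 44.3]
ft_force: [0.3, -2.0, -2.4]
opening: 0.213
```

```bash
python3 go.py 569.4 179.5 110 44
```

```text
pose [569.   179.5  109.92] [-9.001e+01  3.000e-02  4.427e+01] t 30.67 F [ 0.3 -2.  -2.4] M [-0.307 -0.088  0.183] op 19.8
need cm [ 0.028 -0.008 -0.028] rot [ 0.0002  0.0047 -0.0005] rows>= 0.009726299700439839 0.037598831374859795
```

Call:
play_rows(targets="1.0 0 0 0 0 0.02 0;1.0 0 0 0 0 0 0;1.0 0 0 0 0 0 0")

```text
clock: 30.92
eef_pos: [569.0, 179.5, 109.9]
ee_rot: [-90.0, 0.0, 43.2]
ft_force: [-1.3, -2.0, -3.5]
opening: 0.209
```

```bash
python3 go.py 569.4 179.5 110 44
```

```text
pose [569.   179.5  109.93] [-9.001e+01  3.000e-02  4.318e+01] t 30.92 F [-1.3 -2.  -3.5] M [-0.304 -0.022  0.328] op 19.4
need cm [ 0.029 -0.007 -0.027] rot [ 0.0002 -0.0144 -0.0005] rows>= 0.009678098919446746 0.1151694149616946
```

Call:
play_rows(targets="1.0 0 0 0 0 -0.1 0;1.0 0 -0.2 0 0 -0.05 0;1.0 0 -0.6 0 0 0 0;1.0 0 -0.6 0 0 0 0;1.0 0 -0.5 0 0 0 0;1.0 0 0 0 0 -0.1 0;1.0 0 0 0 0 -0.12 0;1.0 0 0 0 0 -0.12 0")

```text
clock: 31.58
eef_pos: [569.6, 180.2, 130.1]
ee_rot: [-90.1, -0.1, 71.5]
ft_force: [0.1, 0.1, -1.8]
opening: 0.212
```

Call:
play_rows(targets="1.0 0 0 0 0 -0.12 0;1.0 0 0 0 0 -0.1 0;1.0 0 0 0 0 -0.07 0;1.0 0 0 0 0 0 0;1.0 0 0 0 0 0 0;1.0 0 0 0 0 0 0")

```text
clock: 32.08
eef_pos: [569.3, 179.9, 129.4]
ee_rot: [-90.0, -0.0, 87.7]
ft_force: [0.3, -0.9, -1.9]
opening: 0.209
```

```bash
python3 go.py 495.4 112 128 88.5
```

```text
pose [569.32 179.86 129.43] [-9.004e+01 -2.000e-02  8.772e+01] t 32.08 F [ 0.3 -0.9 -1.9] M [ 0.001 -0.234 -0.017] op 19.4
need cm [-7.075  0.136  7.116] rot [ 0.0007 -0.0137  0.0003] rows>= 2.4065016361983447 0.10973613484901182
```

Call:
play_rows(targets="1.0 -1.0 0 1.0 0 -0.014 0;1.0 -2.0 0 2.0 0 0 0;1.0 -2.0 0 2.0 0 0 0;1.0 -1.45 0 1.5 0 0 0;1.0 -0.62 0 0.62 0 0 0;1.0 0 0 0 0 0 0;1.0 0 0 0 0 0 0;1.0 0 0 0 0 0 0")

```text
clock: 32.75
eef_pos: [497.7, 112.4, 129.5]
ee_rot: [-90.1, -0.1, 88.6]
ft_force: [-0.2, -0.0, -1.0]
opening: 0.217
```

```bash
python3 go.py 495.4 112 119.3 88.5
```

```text
pose [497.67 112.4  129.54] [-90.13  -0.13  88.65] t 32.75 F [-0.2 -0.  -1. ] M [ 0.063 -0.146 -0.081] op 20.1
need cm [-0.048  1.024  0.229] rot [0.0023 0.0025 0.0022] rows>= 0.2517844967339047 0.0328808273438732
```

Call:
play_rows(targets="1.0 0 0 0 0 0 0;1.0 0 0 0 0 0 0;1.0 0 0 0 0 0 0")

```text
clock: 33.0
eef_pos: [496.6, 111.7, 128.9]
ee_rot: [-90.0, -0.0, 88.7]
ft_force: [-0.2, 0.2, -1.9]
opening: 0.211
```

```bash
python3 go.py 495.4 112 119.3 88.5
```

```text
pose [496.57 111.66 128.93] [-9.001e+01 -5.000e-02  8.867e+01] t 33.0 F [-0.2  0.2 -1.9] M [ 0.038 -0.106 -0.003] op 19.7
need cm [0.031 0.963 0.117] rot [0.0002 0.003  0.0008] rows>= 0.23274284344383378 0.02527707605710891
```

Call:
play_rows(targets="1.0 0.03 0.2 0.1 0 0 0;1.0 0 0.3 0 0 0 0;1.0 0 0.25 0 0 0 0;1.0 0 0.15 0 0 0 0;1.0 0 0.06 0 0 0 0;1.0 0 0 0 0 0 0;1.0 0 0 0 0 0 0")

```text
clock: 33.58
eef_pos: [495.1, 111.2, 119.4]
ee_rot: [-90.0, -0.0, 88.6]
ft_force: [-0.4, 0.1, -2.0]
opening: 0.213
```

```bash
python3 go.py 495.4 112 110 88.5
```

```text
pose [495.12 111.23 119.36] [-9.000e+01 -1.000e-02  8.864e+01] t 33.58 F [-0.4  0.1 -2. ] M [ 0.077 -0.087 -0.03 ] op 19.8
need cm [ 0.078  0.936 -0.026] rot [-0.0001  0.0025  0.0002] rows>= 0.22543416628979726 0.01992437242539246
```

In. Seat with a small y correction.

Call:
play_rows(targets="1.0 0.05 0.2 -0.02 0 0 0;1.0 0 0.3 0 0 0 0;1.0 0 0.3 0 0 0 0;1.0 0 0.14 0 0 0 0;1.0 0 0 0 0 0 0;1.0 0 0 0 0 0 0")

```text
clock: 34.08
eef_pos: [495.2, 111.8, 109.8]
ee_rot: [-90.0, -0.0, 88.6]
ft_force: [-0.2, 1.3, -2.2]
opening: 0.21
```

```bash
python3 go.py 495.4 112 110 88.5
```

```text
pose [495.21 111.82 109.81] [-8.998e+01 -2.000e-02  8.865e+01] t 34.08 F [-0.2  1.3 -2.2] M [ 0.283 -0.138  0.004] op 19.5
need cm [ 0.019 -0.019 -0.018] rot [-0.0004  0.0026  0.0003] rows>= 0.007739884950277678 0.021306427445952004
```

Call:
play_rows(targets="1.0 0.05 0 0 0 0.06 0;1.0 0 0 0 0 0.1 0;1.0 0 0 0 0 0.12 0;1.0 0 0 0 0 0.12 0;1.0 0 0 0 0 0.12 0;1.0 0 0 0 0 0.1 0;1.0 0 0 0 0 0.06 0;1.0 0 0 0 0 0 0")

```text
clock: 34.75
eef_pos: [495.0, 112.1, 109.9]
ee_rot: [-90.0, 0.0, 49.7]
ft_force: [0.3, 0.3, -3.4]
opening: 0.21
```

```bash
python3 go.py 495.4 112 110 40
```

```text
pose [495.02 112.14 109.87] [-9.000e+01  4.000e-02  4.965e+01] t 34.75 F [ 0.3  0.3 -3.4] M [ 0.111 -0.147  0.055] op 19.6
need cm [ 0.014 -0.013 -0.038] rot [ 1.000e-04  1.685e-01 -7.000e-04] rows>= 0.01017105852466146 1.3489566482213293
```

Call:
play_rows(targets="1.0 0 0 0 0 0.04 0;1.0 0 0 0 0 0.04 0;1.0 0 0 0 0 0.04 0;1.0 0 0 0 0 0 0")

```text
clock: 35.08
eef_pos: [495.0, 112.1, 109.9]
ee_rot: [-90.0, 0.0, 42.9]
ft_force: [0.0, 0.7, -2.9]
opening: 0.216
```

```bash
python3 go.py 495.4 112 110 40
```

```text
pose [495.05 112.12 109.85] [-8.998e+01  4.000e-02  4.287e+01] t 35.08 F [ 0.   0.7 -2.9] M [ 0.082 -0.067  0.075] op 20.1
need cm [ 0.018 -0.015 -0.033] rot [-0.0003  0.0501 -0.0006] rows>= 0.009649465383396692 0.40101252226468076
```

Call:
play_rows(targets="1.0 0 0 0 0 0.03 0;1.0 0 0 0 0 0.03 0;1.0 0 0 0 0 0 0")

```text
clock: 35.33
eef_pos: [495.0, 112.1, 109.9]
ee_rot: [-90.0, 0.0, 39.3]
ft_force: [0.1, 0.2, -3.5]
opening: 0.21
```

```bash
python3 go.py 495.4 112 110 37
```

```text
pose [495.02 112.09 109.86] [-8.998e+01  4.000e-02  3.932e+01] t 35.33 F [ 0.1  0.2 -3.5] M [0.111 0.016 0.028] op 19.6
need cm [ 0.023 -0.014 -0.031] rot [-0.0003  0.0405 -0.0007] rows>= 0.00986953071770054 0.32454583983922675
```

Call:
play_rows(targets="1.0 0 0 0 0 0.025 0;1.0 0 0 0 0 0.02 0;1.0 0 0 0 0 0 0")

```text
clock: 35.58
eef_pos: [495.0, 112.1, 109.8]
ee_rot: [-90.0, 0.0, 36.8]
ft_force: [-1.0, -0.0, -3.8]
opening: 0.215
```

```bash
python3 go.py 495.4 112 110 37
```

```text
pose [495.01 112.13 109.85] [-8.999e+01  4.000e-02  3.677e+01] t 35.58 F [-1.  -0.  -3.8] M [0.105 0.113 0.11 ] op 20.0
need cm [ 0.023 -0.015 -0.034] rot [-0.0002 -0.0041 -0.0007] rows>= 0.010574879094601575 0.03318718656129588
```

Call:
play_rows(targets="1.0 0 0 0 0 0.02 0;1.0 0 0 0 0 0.01 0;1.0 0 0 0 0 0 0")

```text
clock: 35.83
eef_pos: [495.1, 112.1, 109.9]
ee_rot: [-90.0, 0.0, 35.1]
ft_force: [-1.9, 0.7, -4.6]
opening: 0.219
```

```bash
python3 go.py 495.4 112 110 35
```

```text
pose [495.05 112.08 109.85] [-9.00e+01  4.00e-02  3.51e+01] t 35.83 F [-1.9  0.7 -4.6] M [0.094 0.151 0.318] op 20.3
need cm [ 0.024 -0.015 -0.027] rot [ 0.      0.0018 -0.0007] rows>= 0.00931992642539326 0.01554054815734791
```

Call:
play_rows(targets="1.0 0 0 0 0 -0.1 0;1.0 0 -0.2 0 0 -0.04 0;1.0 0 -0.6 0 0 0 0;1.0 0 -1.0 0 0 0 0;1.0 0 -1.5 0 0 0 0;1.0 0 -1.2 0 0 0 0;1.0 0 0 0 0 0.1 0;1.0 0 0 0 0 0.12 0")

```text
clock: 36.5
eef_pos: [496.7, 112.5, 157.1]
ee_rot: [-90.0, -0.2, 30.1]
ft_force: [0.1, -0.6, -1.9]
opening: 0.212
```

Call:
play_rows(targets="1.0 0 0 0 0 0.12 0;1.0 0 0 0 0 0.12 0;1.0 0 0 0 0 0.12 0;1.0 0 0 0 0 0.12 0;1.0 0 0 0 0 0.12 0;1.0 0 0 0 0 0.12 0;1.0 0 0 0 0 0.12 0;1.0 0 0 0 0 0.12 0")

```text
clock: 37.17
eef_pos: [496.0, 112.6, 156.3]
ee_rot: [-89.9, -0.1, -24.9]
ft_force: [-0.3, -0.6, -1.3]
opening: 0.214
```

Call:
play_rows(targets="1.0 0 0 0 0 0.12 0;1.0 0 0 0 0 0.12 0;1.0 0 0 0 0 0.12 0;1.0 0 0 0 0 0.12 0;1.0 0 0 0 0 0.12 0;1.0 0 0 0 0 0.05 0;1.0 0 0 0 0 0 0;1.0 0 0 0 0 0 0")

```text
clock: 37.83
eef_pos: [495.9, 112.7, 156.0]
ee_rot: [-89.9, 0.0, -61.7]
ft_force: [-0.1, 0.5, -2.3]
opening: 0.209
```

```bash
python3 go.py 548.5 -172.4 148 -68; python3 kk.py g11 0.6
python3 - <<'E'
from h import *
s=load('side');crop(s,'pics/end_s.png',250,326,150,210,9)
E
```

```text
pose [495.85 112.65 155.96] [-89.88   0.   -61.7 ] t 37.83 F [-0.1  0.5 -2.3] M [ 0.018 -0.016  0.032] op 19.5
need cm [27.594  0.778 -8.882] rot [-2.0e-03  1.1e-01 -1.0e-04] rows>= 6.954047093966652 0.8808659634265482
foot [496.26 112.84 112.09] yaw 28.30472185281168 (np.int64(239), np.int64(309), np.int64(121), np.int64(181))
```

View pics/g11.png

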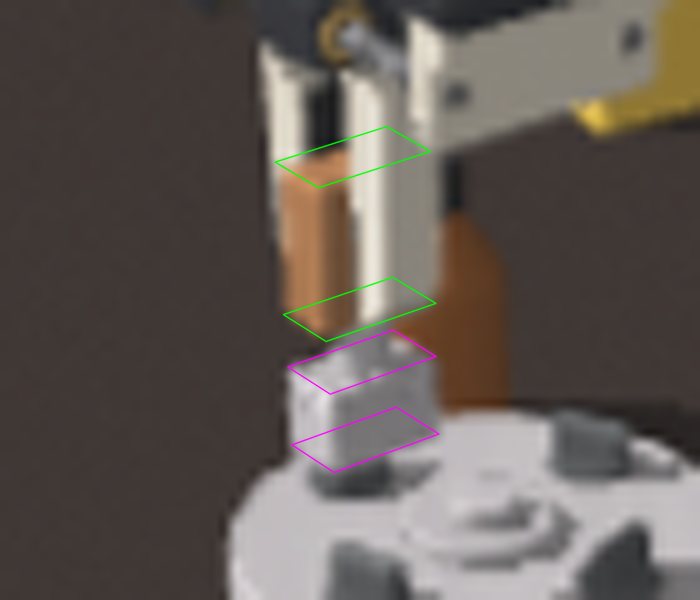

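View pics/end_s.png

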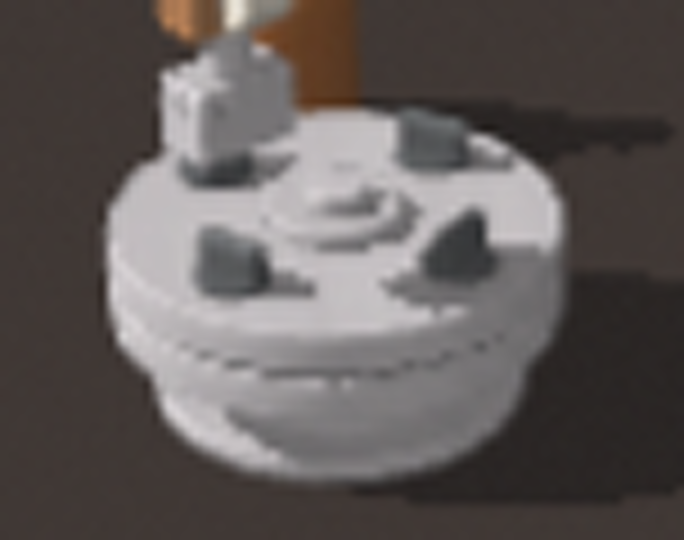

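Call:
play_rows(targets="1.0 1.0 0 -0.32 0 0 0;1.0 2.0 0 -0.64 0 0 0;1.0 2.6 0 -0.837 0 0 0;1.0 2.6 0 -0.837 0 0 0;1.0 2.6 0 -0.837 0 0 0;1.0 2.6 0 -0.837 0 0 0;1.0 2.6 0 -0.837 0 0 0;1.0 2.6 0 -0.837 0 0 0")

```text
clock: 38.6
eef_pos: [530.6, -82.6, 155.0]
ee_rot: [-90.0, -0.0, -61.8]
ft_force: [1.3, 0.1, -1.2]
opening: 0.211
```

Call:
play_rows(targets="1.0 2.6 0 -0.837 0 0 0;1.0 2.6 0 -0.837 0 0 0;1.0 2.5 0 -0.8 0 0 0;1.0 1.3 0 -0.42 0 0 0;1.0 0 0 0 0 0.11 0;1.0 0 0 0 0 0 0;1.0 0 0 0 0 0 0;1.0 0 0 0 0 0 0")

```text
clock: 39.27
eef_pos: [547.7, -171.7, 154.9]
ee_rot: [-90.0, 0.1, -67.8]
ft_force: [-0.1, -0.2, -1.2]
opening: 0.214
```

Call:
play_rows(targets="1.0 0 0 0 0 0 0;1.0 0 0 0 0 0 0;1.0 0 0 0 0 0 0;1.0 0 0 0 0 0 0")

```text
clock: 39.6
eef_pos: [547.8, -172.7, 155.1]
ee_rot: [-90.0, 0.0, -68.0]
ft_force: [-0.1, -0.0, -1.5]
opening: 0.213
```

```bash
python3 go.py 548.5 -172.4 60 -68; python3 kk.py g12 0.6
```

```text
pose [ 547.81 -172.67  155.06] [-89.99   0.   -68.01] t 39.6 F [-0.1 -0.  -1.5] M [ 0.001  0.022 -0.008] op 19.8
need cm [2.000e-03 9.506e+00 7.200e-02] rot [-0.0002 -0.0002 -0.0001] rows>= 2.2797312392065763 0.0018722280732043435
foot [ 548.35 -172.54  111.37] yaw 21.977391642314288 (np.int64(278), np.int64(348), np.int64(177), np.int64(237))
```

View pics/g12.png

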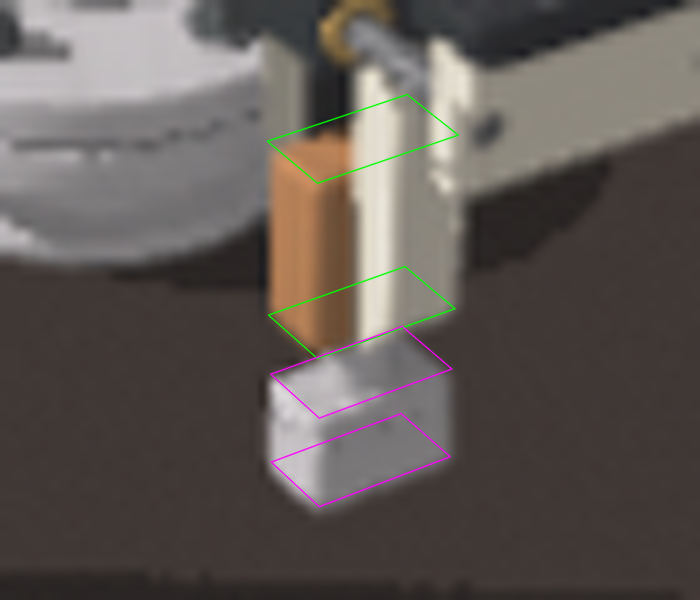

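Call:
play_rows(targets="1.0 0 1.0 0.07 0 0 0;1.0 0 2.0 0 0 0 0;1.0 0 2.0 0 0 0 0;1.0 0 1.5 0 0 0 0;1.0 0 1.0 0 0 0 0;1.0 0 0.9 0 0 0 0;1.0 0 0.6 0 0 0 0;1.0 0 0.4 0 0 0 0")

```text
clock: 40.32
eef_pos: [548.5, -172.7, 60.3]
ee_rot: [-90.0, 0.0, -68.1]
ft_force: [-0.0, 0.3, -0.4]
opening: 0.213
```

Call:
play_rows(targets="1.0 0 0.4 0 0 0 0;1.0 0 0.3 0 0 0 0;1.0 0 0.3 0 0 0 0;1.0 0 0.1 0 0 0 0;1.0 0 0 0 0 0 0;1.0 0 0 0 0 0 0")

```text
clock: 40.82
eef_pos: [548.6, -172.8, 50.2]
ee_rot: [-90.0, -0.0, -68.1]
ft_force: [0.1, -0.1, -2.3]
opening: 0.215
```

```bash
python3 go.py 548.5 -172.4 48.6 -68
```

```text
pose [ 548.57 -172.76   50.2 ] [-8.998e+01 -1.000e-02 -6.807e+01] t 40.82 F [ 0.1 -0.1 -2.3] M [ 0.008 -0.013 -0.027] op 20.0
need cm [-0.036  0.16   0.007] rot [-0.0004 -0.0012  0.0002] rows>= 0.039354073040968315 0.010228181232042308
```

Call:
play_rows(targets="1.0 0 0.08 0 0 0 0;1.0 0 0.06 0 0 0 0;1.0 0 0.03 0 0 0 0;1.0 0 0 0 0 0 0")

```text
clock: 41.15
eef_pos: [548.6, -172.8, 48.6]
ee_rot: [-90.0, -0.0, -68.1]
ft_force: [-0.5, -0.0, 0.2]
opening: 0.208
```

```bash
python3 go.py 548.5 -172.4 48.6 -68
```

```text
pose [ 548.57 -172.79   48.63] [-8.998e+01 -1.000e-02 -6.807e+01] t 41.15 F [-0.5 -0.   0.2] M [ 0.016  0.093 -0.011] op 19.3
need cm [-0.039  0.003  0.008] rot [-0.0004 -0.0012  0.0002] rows>= 0.009598733494265243 0.010341663402158072
```

Touching the floor lightly. Release.

Call:
play_rows(targets="2.6 0 0.02 0 0 0 0;3.2 0 0 0 0 0 0;4.0 0 0 0 0 0 0;5.0 0 0 0 0 0 0;6.0 0 0 0 0 0 0;7.0 0 0 0 0 0 0;8.0 0 0 0 0 0 0;8.0 0 0 0 0 0 0")

```text
clock: 41.82
eef_pos: [548.4, -172.7, 48.1]
ee_rot: [-90.0, 0.0, -68.1]
ft_force: [1.0, -0.7, -0.6]
opening: 0.725
```

Call:
play_rows(targets="8.0 0 0 0 0 0 0;8.0 0 -0.5 0 0 0 0;8.0 0 -1.5 0 0 0 0;8.0 0 -2.5 0 0 0 0;8.0 0 -3.0 0 0 0 0;8.0 0 -3.0 0 0 0 0;8.0 0 -2 0 0 0 0;8.0 0 -1 0 0 0 0")

```text
clock: 42.48
eef_pos: [550.0, -173.2, 186.7]
ee_rot: [-89.7, -0.2, -68.1]
ft_force: [0.6, -0.0, -0.2]
opening: 0.858
```

Call:
play_rows(targets="8.0 -2.0 -1 -2 0 0 0;8.0 -2.0 0 -2.5 0 0 0;8.0 -2.0 0 -2.5 0 0 0;8.0 -2.0 0 -2.5 0 0 0;8.0 -1 0 -2 0 0 0;8.0 0 0 0 0 0 0;8.0 0 0 0 0 0 0;8.0 0 0 0 0 0 0")

```text
clock: 43.15
eef_pos: [409.1, -132.4, 193.2]
ee_rot: [-89.9, -0.0, -68.1]
ft_force: [0.4, 0.0, 0.8]
opening: 0.859
```

```bash
python3 go.py 548.5 -172.4 48.6 -68
python3 - <<'E'
from h import *
s=load('side');t=load('top');crop(s,'pics/z_s.png',250,350,150,275,6);crop(t,'pics/z_t.png',225,390,190,265,4)
cv2.imwrite('pics/z_full.png',s['frame'][:,:,::-1])
E
```

```text
pose [ 409.12 -132.4   193.18] [-8.993e+01 -4.000e-02 -6.807e+01] t 43.15 F [0.4 0.  0.8] M [ 0.024 -0.022 -0.006] op 79.9
need cm [ 8.907 14.477 11.418] rot [-0.0012 -0.0011  0.0007] rows>= 4.910530367504822 0.014059511421410131
```

View pics/z_s.png

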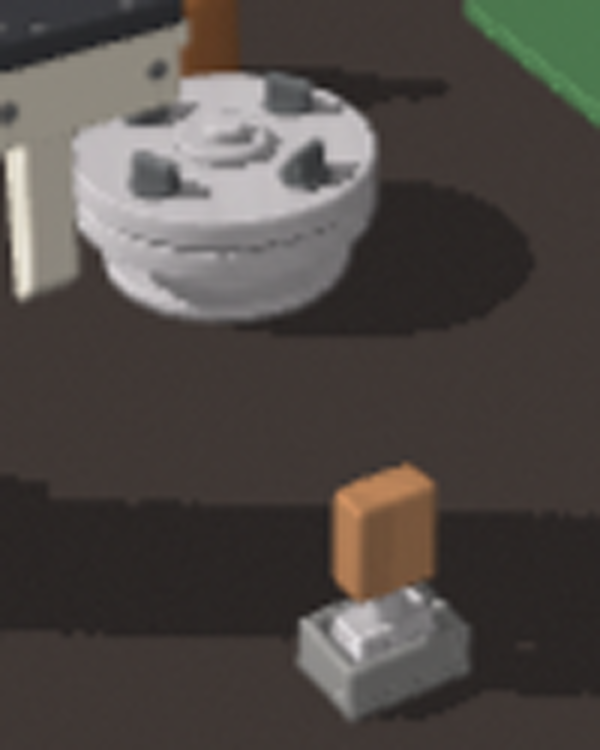

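View pics/z_t.png

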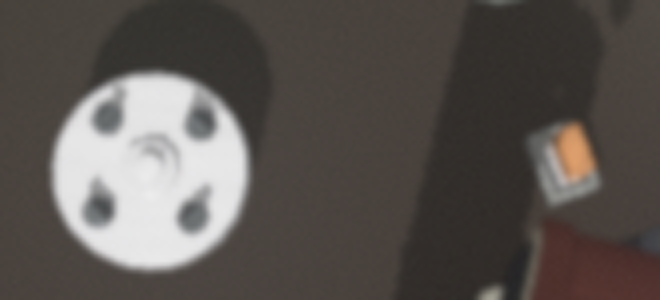

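```bash
python3 -c "
from bench import robot
print(robot.hand_in())"
```

```text
the job is handed in; nothing more can be done
None
```

The job is handed in: all four bolts turned firm against their stops, and the key stands upright and released in its stand. The run took about 43 s of the 72 s allowed, and the hand-in gave no verdict.

- **First pass:** I gave bolt3, then bolt1, about an eighth of a turn each. On bolt3 the key rested on the tang's ridge six times, at about 4 to 12 N of press, before it slipped on. The cause was a camera position estimate about 3 mm off. The other bolts seated without trouble.
- **Final pass:** I turned them in cross order: bolt1, bolt3, bolt0, bolt2. Each ended with a clear rise in twisting resistance. The last readings were about 0.30, 0.40, 0.33 and 0.32 N m, all below the 0.5 N m limit. The bolt3 reading is at the top of the firm range.
- **Last checks:** The final pictures show the key upright in its stand with the gripper well clear, and no force on the wrist beyond noise. The tangs lie roughly where the stops should be. I could only judge that from the pictures and the torque readings, not measure the bolt angles directly. The dish, bottle and slide box were not touched as far as I know, but I did not measure their positions at the end.
- **Disagreement:** The two cameras differed from each other and from the arm by 2 to 3 mm at the holder. I went by contact with the bolts rather than by either camera.

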